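# Snap the file block into the instrument cassette

## Task

Pick up the metal file block with the coloured file handles and snap it home into the steel instrument cassette, between the two spring clips, so that it sits flat on the clip strip with both clips closed over its end ridges; then let go. Feel for the middle between the clips before you press, so that both open evenly and neither is bent back too far, and press it in gently. Leave the syringe, the cup and the green file stand where they are.

Things in the scene. Friction and masses are not known exactly. Their poses are not given: they have to be found in the camera images.
- block: dark grey aluminium block, 150 g, 24 mm wide (x), 26 high, upright on the bench; hold it by the long sides. Origin: centre of underside. Its ends (along y, alike) are chamfered: 74 mm long at the underside, widening in a straight slope from 2 mm up to 94 mm at the ridge tips, 15.5 mm up, which spread the clips; above is a 45 degree shoulder they close over, back to 85 mm at 20 mm up
- files (a point): centre of the block's top face, 26 mm above its underside, axes as the block's. Around it stand two rows of files with coloured handles: they rise 13 mm above this face, within 7 mm of the centre plane in x and 38 mm of it in y
- cassette: open steel instrument tray on four feet, fixed, 200 mm (x) by 280 mm (y), walls 22 mm high. Origin: centre of the underside of its floor, 12 to 27 mm above the bench. Three hand instruments in blue silicone combs, part of it, fill x 42 to 94 mm, tops 18 mm above the origin
- seat (a point): nominal middle of the clip strip's upper face, where the block's underside must rest: x -30 mm in the cassette's frame, 4 mm above its origin, axes as the cassette's. The strip (30 x 158 mm, along y) is clamped through slots: it sits up to 7 mm either way along y from this point (exact in x and z). Its true middle is not measured: feel or see it. Clear 60 mm to either side in x
- clip_a (a joint): spring clip at the +y end of the strip: upright leaf 14 mm wide, round nose (r 1.5 mm) pointing in, 18 mm above the seat, tip 44.5 mm from the strip's true middle; flared lead-in above it, to 52.5 mm out and 25.5 mm up. Value: rad bent outwards, 0 at rest, 0.1 = 1.8 mm at the nose. 0.14 as a centred block passes, about 0.04 with it home, spoilt beyond 0.18
- clip_b (a joint): the like clip at the -y end, same values. Each gives about 1.7 N per mm at the nose, so off-centre by 1 mm with both touching pushes the block back by 3.4 N. The noses meet a centred block's chamfers with its underside 6.3 mm above the seat; passing them (at 3 mm) takes about 10 N downwards in all, then they draw it down. Over 40 N on the cassette is forcing it
- syringe: white syringe with blue cap and plunger lying on the bench, 26 mm wide, about 135 mm long along its y; origin on the bench under its barrel
- cup: small clear plastic cup, 52 mm across, 38 mm high; origin at the centre of its underside
- stand: lime green round file stand, 52 mm across, 50 mm high with its files; origin at the centre of its underside

How it is judged:
By the outcome, as a careful person would: the job done as asked, in the order asked, and still so for the second after the job is handed in, with the robot touching nothing.
It also fails if it takes over 67 s, if anything falls off the work surface, if the arm or the gripper's body presses on something with over 40 N, if the wrist force passes 120 N, or if a joint passes its speed limit or range.

## Robot

A 6-joint arm with a two-finger parallel gripper is mounted at the origin on the work surface. World frame = base frame: x ahead of the robot, y to its left, z up, the work surface at z = 0. Lengths are in m, angles in degrees, forces in N, time in s.
With the tool pointing down it reaches from about 0.35 to 0.85 m from the base axis. Payload 8.1 kg.
Tool frame: the origin (TCP) lies midway between the tips of the shut fingers; the grasp point (between the pads) lies 19 mm behind it; x points along the fingers, y is the direction in which the jaws open and shut, and the axes are right-handed (so a half turn about x gives the same grasp; the last joint's range is limited). The gripper opens to 85 mm and grips with 20 to 120 N. Pads are 22 mm wide; open, the fingers measure 114 mm over their backs; the gripper's body (76 mm by 85 mm) begins 54 mm behind the grasp point. The pads swing forward as they close: fully open they stand 13 mm farther back than shut.
Start: joints at [64.721, 7.471, 85.268, -0, 87.261, -4.893], TCP at [0.209, 0.562, 0.231] pointing down, gripper open.
Joint ranges: [-169.43, 169.43], [-51.17, 129.36], [1.28, 143.12], [-76.62, 256.62], [0, 156.53], [-152.29, 152.29]. Speed limits (degrees/s): [136.94, 136.94, 159.86, 180, 180, 180].

## Interface

Orientations are given as [roll, pitch, yaw] about the fixed x, y, z axes, in that order (R = Rz(yaw) Ry(pitch) Rx(roll)).
In Python, from station import arm, grab_frame, cut_out, tip_of gives the robot as it stands.
- The arm moves only by the shell command python3 -m jog 'ROWS' [FORCE]. ROWS is a JSON object of lists of equal length, an entry for each row: "turn": the turn, a rotation vector about the tool's x, y, z in rad, a list of three; "dp": the shift along the tool's x, y, z in m, a list of three; "gripper": the finger opening in m, from 0 to 0.0854. A call has 1 to 8 rows; each row shifts and turns the commanded pose from where the row before left it, along the tool's axes as they then stand; what a row does not reach is not made up. A row lasts 1/12 s, in which the tool goes at most 41.7 mm and 7.16 degrees, less where a joint would pass 70% of its speed; a pose out of reach is approached as far as the arm can. A call is refused whole if a number of a shift passes 0.0417 or a number of a turn 0.125, either way. A call with a gripper value outside its range is refused whole. The fingers move at their own pace and stop on an object; FORCE is the grip in N (left out, the last holds). Time passes only in rows, so rows that do not move let the fingers close. It gives the time, the measured TCP pose, the force and the opening at its end, in the units of the state.
- arm.state(): the state, without advancing time (a new reading comes with each control period).
- grab_frame(name): name is "scene" or "side" or "wrist"; returns a dict with "image" (384x512x3 uint8, red, green, blue), "depth" (384x512 float32, m along the optical axis (not along the pixel's ray), 0 where there is no reading), "camera_matrix" (3x3 intrinsics, pixels), "rvec" (rotation vector, rad) and "tvec" (3), from world to camera coordinates, as OpenCV has them. Camera axes: x right, y down, z forward; pixel columns grow to the right and rows downward; lengths in m; the calibration is good to about 2 mm. A picture is of the moment at which its call begins.
- arm.job_done(): hands the job in, once; it reports no verdict.
Trained networks look in a picture, given as the dict that the camera call returned (one of the last four; its "shot" number tells which), for a name from the list of things; names that differ only in an ending like _2 or _b are one class to them, and where a whole thing is asked for, a point or a joint stands for the part that bears it (a point fixed in the world has none). Each returns a list of dicts, best first, with "score" (0 to 1); they miss things now and then, are a little off and sometimes report something else, mostly with a low value. They report only what shows in the picture. A call takes as long as a camera call.
- cut_out(thing, picture): "region" (384x512 bool, what is visible of it) and "point" ([column, row] as shares, 0 to 1, of the picture: columns of its width, rows of its height, amid what is visible of it).
- tip_of(thing, picture): "point" ([column, row] as shares, 0 to 1, of the picture: columns of its width, rows of its height: a listed point, or the origin of a listed thing).
The state is a dict: "t": time; "joints": joint angles; "qd": joint speeds; "effort": joint torques, N m; "ee_pos": TCP position; "tcp_rot": TCP orientation; "wrist_force": force on the tool from outside, world axes, zero at the start; "wrist_torque": the same for the moment, N m; "opening": opening from 0.0 (shut) to 1.0 (fully open).
Only numpy, scipy, OpenCV 4.12 (cv2) and the standard library are available. Lean on these libraries where they do the work, as an engineer would, in place of code of your own. Each camera call takes 0.05 s, during which the arm holds its last target.

## Working session

There is one attempt and no reset: what is moved stays moved. The work goes in short steps, Python scripts to look and compute and a shell command to move; the robot and the scene stay as the last step left them, time stands still between calls to the robot, and variables do not carry over. Pictures are saved under pics/ and viewed, and the job is handed in when it is done.

```bash
ls -la; mkdir -p pics
cat > h.py <<'E'
import numpy as np, cv2
from station import arm, grab_frame, cut_out, tip_of
def save(f,name,scale=1.5):
    im=cv2.cvtColor(f["image"],cv2.COLOR_RGB2BGR)
    cv2.imwrite("pics/"+name,cv2.resize(im,None,fx=scale,fy=scale,interpolation=cv2.INTER_CUBIC))
def Rt(f):
    R,_=cv2.Rodrigues(np.array(f["rvec"],float)); return R,np.array(f["tvec"],float).reshape(3)
def cloud(f):
    K=np.array(f["camera_matrix"]);R,t=Rt(f);d=f["depth"]
    v,u=np.mgrid[0:384,0:512]
    P=np.stack([(u-K[0,2])/K[0,0]*d,(v-K[1,2])/K[1,1]*d,d],-1)
    W=(P-t)@R
    W[d==0]=np.nan
    return W
def proj(f,p):
    K=np.array(f["camera_matrix"]);R,t=Rt(f);c=R@np.array(p)+t;q=K@c;return q[:2]/q[2]
def ray_z(f,uv,z):
    K=np.array(f["camera_matrix"]);R,t=Rt(f)
    d=R.T@np.linalg.inv(K)@np.array([uv[0],uv[1],1.]);o=-R.T@t
    return o+d*(z-o[2])/d[2]
E
python3 - <<'E'
from h import *
print(arm.state())
for n in ["scene","side","wrist"]:
    f=grab_frame(n);save(f,n+"0.png");R,t=Rt(f);print(n,"cam at",-R.T@t,"axis",R[2]); 
    for th in ["block","cassette","files","seat","clip_a"]:
        try:
            print(th,[(round(r["score"],2),np.round(np.array(r["point"])*[512,384],1)) for r in tip_of(th,f)][:2])
        except Exception as e: print(th,e)
print(arm.state()["t"])
E
```

```text
total 12
drwxr-xr-x  3 agent agent 4096 Dec  7 02:40 .
drwxr-xr-x 23 root  root  4096 Dec  7 02:40 ..
drwxr-xr-x  2 agent agent 4096 Dec  7 02:40 pics
{'t': 0.0, 'joints': array([ 6.47218281e+01,  7.51658550e+00,  8.53298126e+01, -9.68397329e-04,
        8.72598220e+01, -4.89280049e+00]), 'qd': array([ 0.07064033,  0.06014208,  0.08386295,  0.05667531, -0.04762092,
        0.03544113]), 'effort': array([ 3.14494682e-04, -5.69401360e+01, -5.00551558e+01, -2.08634219e-04,
        1.47506007e-02,  7.64802826e-05]), 'ee_pos': array([0.20874842, 0.56193463, 0.2302239 ]), 'tcp_rot': array([ -94.37109936,   89.89377554, -114.75642361]), 'wrist_force': array([-0.20896999,  0.16193328,  0.5604862 ]), 'wrist_torque': array([-0.01960478,  0.0473393 , -0.01785093]), 'opening': 0.9996493601142948}
scene cam at [1.10383962 0.30967918 0.6684779 ] axis [-0.59169245 -0.37149634 -0.71546525]
block [(0.89, array([183.3, 138.3]))]
cassette [(0.55, array([356.6, 224.4]))]
files [(0.73, array([181.4, 137.2])), (0.56, array([178.1, 129.7]))]
seat [(0.6, array([363.1, 219.2]))]
clip_a it knows: block, cassette, cup, files, seat, stand, syringe
side cam at [0.28191877 0.50907067 0.80546331] axis [ 0.31004203 -0.53073256 -0.78879458]
block [(0.71, array([323.1, 150.2]))]
cassette [(0.65, array([227. , 262.2]))]
files [(0.63, array([321.6, 137.7]))]
seat [(0.55, array([238.6, 273.8]))]
clip_a it knows: block, cassette, cup, files, seat, stand, syringe
wrist cam at [0.13752109 0.58932967 0.37527766] axis [ 0.28283117 -0.10429012 -0.95348314]
block []
cassette []
files []
seat []
clip_a it knows: block, cassette, cup, files, seat, stand, syringe
0.75
```

View pics/scene0.png

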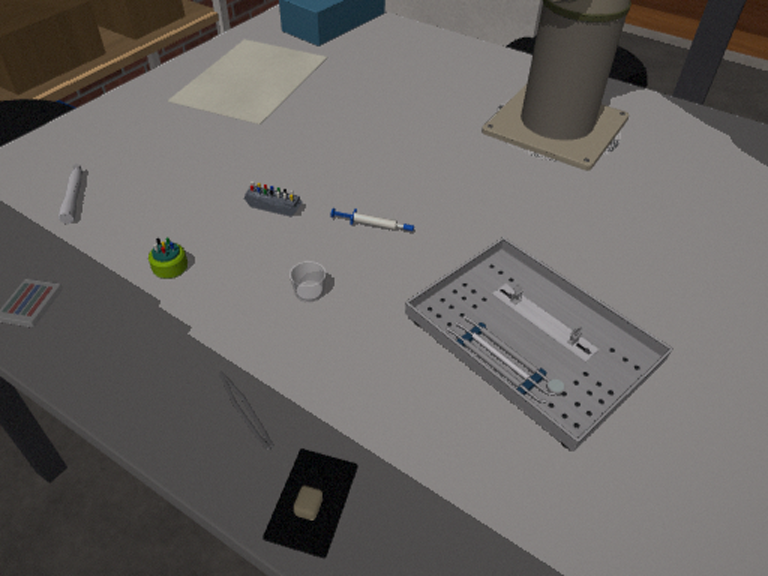

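View pics/side0.png

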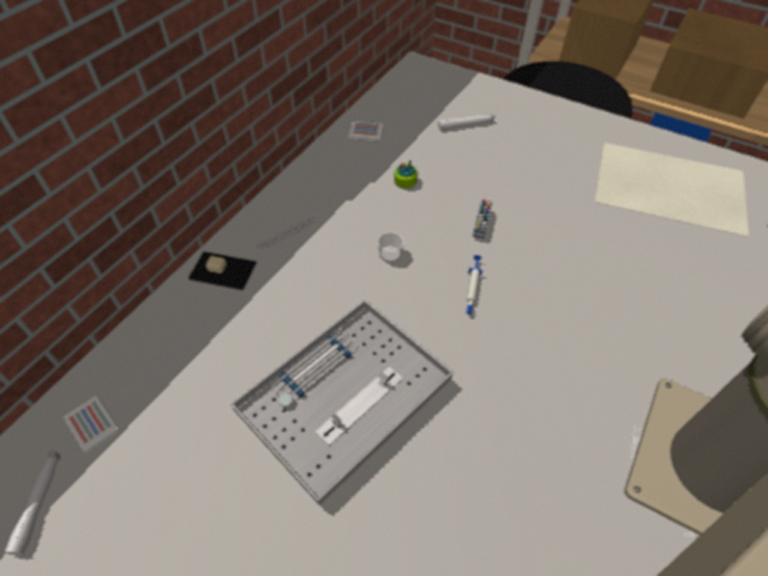

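View pics/wrist0.png

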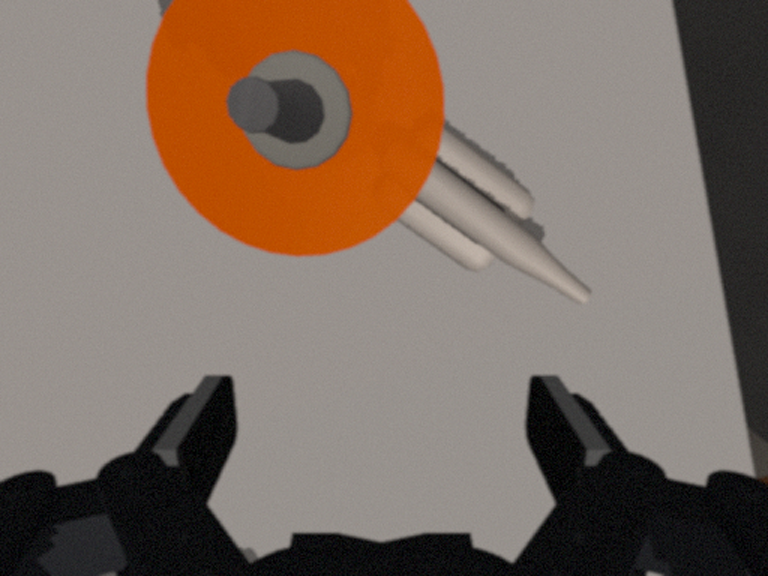

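The scene view shows the block at about (272,198) in the 768x576 picture, the syringe at (372,220), the cup at (308,282), the stand at (167,258) and the cassette at (540,340). Its clips are near (512,292) and (577,335). I'll measure positions next.

Run:
```python
from h import *
for n in ["scene","side"]:
    f=grab_frame(n); W=cloud(f)
    np.savez("f_"+n,**{k:v for k,v in f.items()})
    for th in ["block","cassette","syringe","cup","stand"]:
        r=cut_out(th,f)
        if not r: print(n,th,"none");continue
        m=r[0]["region"]; P=W[m]; P=P[~np.isnan(P[:,0])]
        print(n,th,round(r[0]["score"],2),m.sum(),"med",np.round(np.median(P,0),3),"z5-95",np.round(np.percentile(P[:,2],[2,50,98]),3))
        np.save(f"m_{n}_{th}.npy",m)
        if th in("block","cassette","syringe"):
            Q=P[P[:,2]>0.008]
            rect=cv2.minAreaRect((Q[:,:2]*1000).astype(np.float32)); print("   rect",rect)
            c=cv2.boxPoints(rect); print(np.round(c,0).tolist())
    for th in ["block","files","cassette","seat","syringe","cup","stand"]:
        r=tip_of(th,f)
        z={"block":0,"files":.026,"cassette":.02,"seat":.024}.get(th,0)
        for q in r[:2]:
            print("  tip",th,round(q["score"],2),np.round(ray_z(f,np.array(q["point"])*[512,384],z),4))
```

```text
scene block 0.91 541 med [ 0.511 -0.28   0.022] z5-95 [-0.002  0.022  0.037]
   rect ((505.1272277832031, -282.2472839355469), (27.014387130737305, 90.93343353271484), 16.64522361755371)
[[479.0, -243.0], [505.0, -330.0], [531.0, -322.0], [505.0, -235.0]]
scene cassette 0.88 12628 med [0.534 0.198 0.017] z5-95 [0.014 0.017 0.038]
   rect ((531.56103515625, 184.78558349609375), (281.7273254394531, 205.12026977539062), 74.97745513916016)
[[396.0, 75.0], [594.0, 22.0], [667.0, 294.0], [469.0, 347.0]]
scene syringe 0.52 290 med [ 0.455 -0.124  0.013] z5-95 [-0.001  0.013  0.019]
   rect ((455.5660705566406, -123.07275390625), (22.570661544799805, 133.75181579589844), 18.01877784729004)
[[424.0, -63.0], [466.0, -190.0], [487.0, -183.0], [446.0, -56.0]]
scene cup 0.81 502 med [ 0.62  -0.119  0.022] z5-95 [0.    0.022 0.037]
scene stand 0.87 545 med [ 0.706 -0.306  0.027] z5-95 [-0.001  0.027  0.048]
  tip block 0.7 [ 0.4984 -0.2796  0.    ]
  tip files 0.9 [ 0.5164 -0.2745  0.026 ]
  tip cassette 0.62 [0.5355 0.1846 0.02  ]
  tip seat 0.59 [0.5097 0.1986 0.024 ]
  tip syringe 0.74 [ 0.4434
[... 680 characters left out ...]
  rect ((451.571044921875, -121.84423065185547), (23.099201202392578, 133.13633728027344), 13.53388786315918)
[[425.0, -60.0], [456.0, -189.0], [478.0, -184.0], [447.0, -54.0]]
side cup 0.76 277 med [ 0.622 -0.12   0.022] z5-95 [0.001 0.022 0.039]
side stand 0.73 221 med [ 0.691 -0.303  0.029] z5-95 [0.005 0.029 0.049]
  tip block 0.45 [ 0.5078 -0.284   0.    ]
  tip files 0.59 [ 0.5026 -0.3076  0.026 ]
  tip cassette 0.86 [0.5384 0.1897 0.02  ]
  tip seat 0.87 [0.5012 0.198  0.024 ]
  tip syringe 0.73 [ 0.4531 -0.1182 -0.    ]
  tip cup 0.88 [ 0.6184 -0.1247 -0.    ]
  tip cup 0.73 [ 0.4516 -0.1244  0.    ]
  tip stand 0.7 [ 0.6928 -0.3068  0.    ]
  tip stand 0.26 [ 0.5005 -0.2824  0.    ]
```

```bash
cat >> h.py <<'E'
from scipy.spatial.transform import Rotation as Ro
def Rtool(s): return Ro.from_euler('xyz',s["tcp_rot"],degrees=True).as_matrix()
def Rdown(yaw): # tool y along world direction yaw deg, x down
    x=np.array([0,0,-1.]);a=np.radians(yaw);y=np.array([np.cos(a),np.sin(a),0]);return np.stack([x,y,np.cross(x,y)],1)
def plan(p,yaw,n=None):
    s=arm.state();R=Rtool(s);Rd=Rdown(yaw)
    best=None
    for k in (0,180):
        rv=Ro.from_matrix(R.T@Rdown(yaw+k)).as_rotvec()
        print("  yaw",yaw+k,"turn(tool) rad",np.round(rv,4),"j6",np.round(s["joints"][5],1))
        print("     dp after turn:",np.round(Rdown(yaw+k).T@(np.array(p)-s["ee_pos"]),4))
    d=R.T@(np.array(p)-s["ee_pos"]); print("  dp in present tool axes",np.round(d,4),"world",np.round(np.array(p)-s["ee_pos"],4))
    print("  tool y yaw",np.round(np.degrees(np.arctan2(R[1,1],R[0,1])),2),"t",s["t"],"pos",np.round(s["ee_pos"],4),"F",np.round(s["wrist_force"],2),"open",round(float(s["opening"]),3))
E
python3 - <<'E'
from h import *
f=grab_frame("wrist");s=arm.state();R=Rtool(s);print(np.round(R,3))
Rc,t=Rt(f);c=-Rc.T@t
print("cam in tool",R.T@(c-s["ee_pos"]),"cam axes in tool",np.round(R.T@Rc.T,3))
W=cloud(f);print("nearest tops",np.nanpercentile(W[20:150,120:280,2],[50,95,99]))
plan([0.503,-0.28,0.20],15.6)
E
```

```text
[[-0.     0.348  0.937]
 [-0.     0.937 -0.348]
 [-1.    -0.    -0.   ]]
cam in tool [-0.14401873  0.00033476 -0.07637067] cam axes in tool [[-0.001 -0.301  0.953]
 [ 1.     0.     0.001]
 [-0.     0.953  0.301]]
nearest tops [0.16964274 0.23661612 0.23893731]
  yaw 15.6 turn(tool) rad [0.9427 0.     0.    ] j6 -4.9
     dp after turn: [0.0313 0.0566 0.8904]
  yaw 195.6 turn(tool) rad [-2.1989 -0.      0.    ] j6 -4.9
     dp after turn: [ 0.0313 -0.0566 -0.8904]
  dp in present tool axes [ 0.0313 -0.6872  0.569 ] world [ 0.294  -0.8424 -0.0313]
  tool y yaw 69.61 t 2.1 pos [0.209  0.5624 0.2313] F [0.14 0.5  0.06] open 0.999
```

Run:
```python
from h import *
f=grab_frame("wrist");W=cloud(f);im=f["image"].astype(int)
m=(im[...,0]>150)&(im[...,2]<60)
P=W[m];print("orange",np.nanmedian(P,0),np.nanmin(P,0),np.nanmax(P,0))
hi=(W[...,2]>0.1)&(np.mgrid[0:384,0:512][0]<240)
P=W[hi];print("high",np.nanmin(P,0),np.nanmax(P,0))
for a,b in((0,.05),(.05,.1),(.1,.15),(.15,.2),(.2,.3)):
    q=W[(W[...,2]>a+.01)&(W[...,2]<=b+.01)&(np.mgrid[0:384,0:512][0]<240)]
    if len(q):print(a,b,len(q),np.round(q.min(0),3),np.round(q.max(0),3))
```

```text
orange [0.12366252 0.5573953  0.16940138] [0.06970469 0.50248898 0.00200901] [0.17831306 0.63109133 0.23898727]
high [0.06970469 0.50166396 0.1666228 ] [0.17881071 0.61781953 0.2403443 ]
0 0.05 3392 [0.152 0.578 0.023] [0.273 0.678 0.06 ]
0.05 0.1 2568 [0.174 0.598 0.06 ] [0.288 0.683 0.07 ]
0.15 0.2 26966 [0.07  0.502 0.167] [0.179 0.618 0.21 ]
0.2 0.3 1544 [0.114 0.553 0.21 ] [0.129 0.568 0.24 ]
```

```bash
R='[0,-0.0286,0.0237]'
python3 -m jog '{"dp":[[0,-0.0286,0.0237],[0,-0.0286,0.0237],[0,-0.0286,0.0237],[0,-0.0286,0.0237],[0,-0.0286,0.0237],[0,-0.0286,0.0237],[0,-0.0286,0.0237],[0,-0.0286,0.0237]],"turn":[[0,0,0],[0,0,0],[0,0,0],[0,0,0],[0,0,0],[0,0,0],[0,0,0],[0,0,0]],"gripper":[0.085,0.085,0.085,0.085,0.085,0.085,0.085,0.085]}'
python3 -m jog '{"dp":[[0,-0.0286,0.0237],[0,-0.0286,0.0237],[0,-0.0286,0.0237],[0,-0.0286,0.0237],[0,-0.0286,0.0237],[0,-0.0286,0.0237],[0,-0.0286,0.0237],[0,-0.0286,0.0237]],"turn":[[0,0,0],[0,0,0],[0,0,0],[0,0,0],[0,0,0],[0,0,0],[0,0,0],[0,0,0]],"gripper":[0.085,0.085,0.085,0.085,0.085,0.085,0.085,0.085]}'
python3 - <<'E'
from h import *
plan([0.503,-0.28,0.20],15.6)
E
```

```text
t: 2.82
ee_pos: [0.3072, 0.2804, 0.2314]
tcp_rot: [48.9, 90.0, 28.5]
wrist_force: [-0.3, -0.3, 0.3]
opening: 0.997
t: 3.48
ee_pos: [0.4054, -0.0005, 0.2317]
tcp_rot: [16.1, 89.9, -4.3]
wrist_force: [1.6, 0.7, 0.1]
opening: 1.001
  yaw 15.6 turn(tool) rad [ 9.426e-01  1.000e-03 -9.000e-04] j6 -76.9
     dp after turn: [0.0317 0.0189 0.2954]
  yaw 195.6 turn(tool) rad [-2.199e+00  1.100e-03  1.200e-03] j6 -76.9
     dp after turn: [ 0.0317 -0.0189 -0.2954]
  dp in present tool axes [ 0.0319 -0.2279  0.1889] world [ 0.0976 -0.2795 -0.0317]
  tool y yaw 69.6 t 3.4833 pos [ 0.4054 -0.0005  0.2317] F [1.58 0.66 0.06] open 1.001
```

```bash
python3 -m jog '{"dp":[[0.004,-0.0285,0.0236],[0.004,-0.0285,0.0236],[0.004,-0.0285,0.0236],[0.004,-0.0285,0.0236],[0.004,-0.0285,0.0236],[0.004,-0.0285,0.0236],[0.004,-0.0285,0.0236],[0.004,-0.0285,0.0236]],"turn":[[0,0,0],[0,0,0],[0,0,0],[0,0,0],[0,0,0],[0,0,0],[0,0,0],[0,0,0]],"gripper":[0.085,0.085,0.085,0.085,0.085,0.085,0.085,0.085]}'
python3 -m jog '{"dp":[[0,0,0],[0,0,0],[0,0,0],[0,0,0],[0,0,0],[0,0,0],[0,0,0],[0,0,0]],"turn":[[0.1178,0,0],[0.1178,0,0],[0.1178,0,0],[0.1178,0,0],[0.1178,0,0],[0.1178,0,0],[0.1178,0,0],[0.1178,0,0]],"gripper":[0.085,0.085,0.085,0.085,0.085,0.085,0.085,0.085]}'
python3 - <<'E'
from h import *
plan([0.503,-0.28,0.20],15.6)
f=grab_frame("wrist");save(f,"w1.png");np.savez("f_w1",**f);W=cloud(f)
r=cut_out("block",f)
print([(x["score"],x["region"].sum()) for x in r])
if r:
    m=r[0]["region"];np.save("m_w1.npy",m);P=W[m];P=P[~np.isnan(P[:,0])]
    for a,b in((.008,.05),(.022,.03),(.012,.019)):
        Q=P[(P[:,2]>a)&(P[:,2]<b)];rc=cv2.minAreaRect((Q[:,:2]*1000).astype(np.float32));print(a,b,len(Q),rc,np.round(cv2.boxPoints(rc)).tolist())
for th in("block","files"):
    for q in tip_of(th,f): print(th,q["score"],ray_z(f,np.array(q["point"])*[512,384],0.026 if th=="files" else 0))
E
```

```text
t: 4.15
ee_pos: [0.5029, -0.2801, 0.1991]
tcp_rot: [1.1, 90.0, -19.3]
wrist_force: [-0.5, 0.9, 0.9]
opening: 0.995
t: 4.82
ee_pos: [0.5026, -0.2781, 0.1993]
tcp_rot: [-138.6, 90.0, 146.6]
wrist_force: [-0.5, -0.5, 0.2]
opening: 0.995
  yaw 15.6 turn(tool) rad [-0.0055 -0.      0.    ] j6 -49.4
     dp after turn: [-0.0007 -0.0001  0.0019]
  yaw 195.6 turn(tool) rad [3.1361 0.     0.    ] j6 -49.4
     dp after turn: [-0.0007  0.0001 -0.0019]
  dp in present tool axes [-0.0007 -0.0001  0.0019] world [ 0.0004 -0.0019  0.0007]
  tool y yaw 15.28 t 4.8167 pos [ 0.5026 -0.2781  0.1993] F [-0.53 -0.55  0.17] open 0.995
[(0.68, np.int64(2313))]
0.008 0.05 2246 ((504.31207275390625, -283.31683349609375), (23.947526931762695, 94.09417724609375), 14.736310958862305) [[481.0, -241.0], [505.0, -332.0], [528.0, -326.0], [504.0, -235.0]]
0.022 0.03 1707 ((504.0845947265625, -282.4518737792969), (23.947526931762695, 85.18657684326172), 14.736310958862305) [[482.0, -244.0], [503.0, -327.0], [526.0, -321.0], [505.0, -238.0]]
0.012 0.019 76 ((504.18389892578125, -283.4719543457031), (22.173364639282227, 93.87973022460938), 14.678428649902344) [[482.0, -241.0], [505.0, -332.0], [527.0, -326.0], [503.0, -235.0]]
block 0.77 [ 0.506629   -0.28066312  0.        ]
files 0.79 [ 0.50287892 -0.28159528  0.026     ]
```

View pics/w1.png

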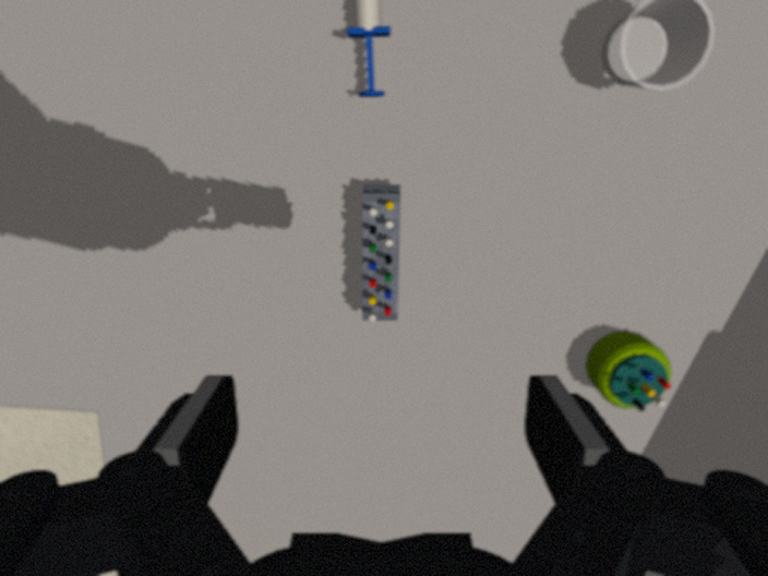

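The wrist view shows the block at (381,253), upright between the rows of shadow. Its footprint measures 24 x 94 mm, as expected, with centre (0.504,-0.283) and yaw 14.7°. I'll descend to it.

```bash
python3 -m jog '{"dp":[[0.015,0.0003,0.0051],[0.03,0,0],[0.03,0,0],[0.03,0,0],[0.02,0,0],[0.02,0,0],[0.01,0,0],[0,0,0]],"turn":[[0.0096,0,0],[0,0,0],[0,0,0],[0,0,0],[0,0,0],[0,0,0],[0,0,0],[0,0,0]],"gripper":[0.085,0.085,0.085,0.085,0.085,0.085,0.085,0.085]}'
python3 - <<'E'
from h import *
plan([0.5042,-0.283,0.004],14.73)
f=grab_frame("wrist");save(f,"w2.png");W=cloud(f)
r=cut_out("block",f)
print([(x["score"],x["region"].sum()) for x in r])
if r:
    m=r[0]["region"];P=W[m];P=P[~np.isnan(P[:,0])]
    for a,b in((.008,.05),(.022,.03)):
        Q=P[(P[:,2]>a)&(P[:,2]<b)];rc=cv2.minAreaRect((Q[:,:2]*1000).astype(np.float32));print(a,b,len(Q),rc)
E
```

```text
t: 5.68
ee_pos: [0.5024, -0.2816, 0.0414]
tcp_rot: [-139.5, 89.7, 145.7]
wrist_force: [-0.0, 0.3, 0.1]
opening: 0.995
  yaw 14.73 turn(tool) rad [ 0.0083 -0.0038  0.0033] j6 -49.6
     dp after turn: [0.0374 0.0014 0.0018]
  yaw 194.73 turn(tool) rad [-3.1332 -0.0051 -0.006 ] j6 -49.6
     dp after turn: [ 0.0374 -0.0014 -0.0018]
  dp in present tool axes [0.0374 0.0015 0.0019] world [ 0.0018 -0.0014 -0.0374]
  tool y yaw 15.21 t 5.6833 pos [ 0.5024 -0.2816  0.0414] F [-0.05  0.33  0.14] open 0.995
[(0.56, np.int64(7607))]
0.008 0.05 7515 ((503.8338623046875, -281.08721923828125), (24.148963928222656, 89.62762451171875), 14.840875625610352)
0.022 0.03 5209 ((504.3243713378906, -282.93829345703125), (24.148963928222656, 85.79772186279297), 14.840875625610352)
```

View pics/w2.png

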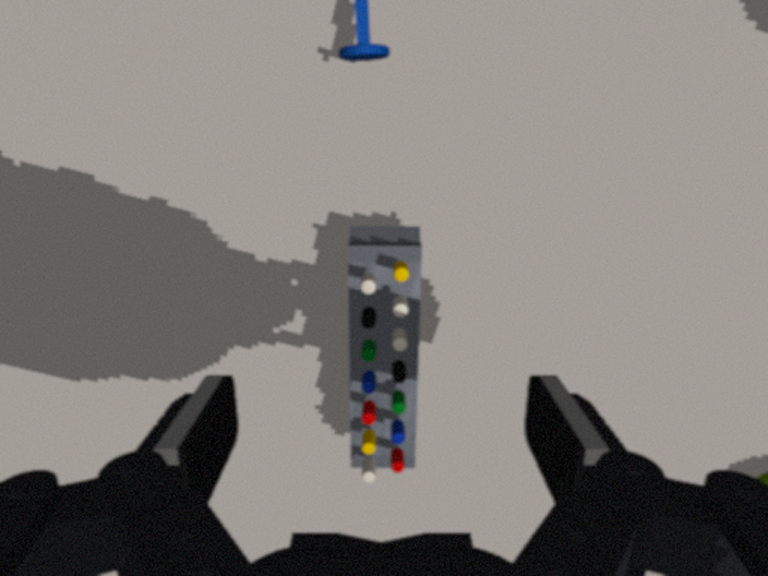

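The block is centred between the open fingers at (383,350), and its centre is again (0.504,-0.283). I'll go down and close.

```bash
python3 -m jog '{"dp":[[0.01,0.001,0.0017],[0.01,0,0],[0.01,0,0],[0.007,0,0],[0,0,0]],"turn":[[0.007,0,0],[0,0,0],[0,0,0],[0,0,0],[0,0,0]],"gripper":[0.085,0.085,0.085,0.085,0.085]}'
python3 -c "
from h import *
plan([0.5042,-0.283,0.004],14.73)"
```

```text
t: 6.2
ee_pos: [0.5041, -0.2833, 0.0048]
tcp_rot: [-138.6, 89.8, 146.1]
wrist_force: [0.8, 0.1, -0.8]
opening: 0.997
  yaw 14.73 turn(tool) rad [-0.001  -0.0028  0.0024] j6 -49.1
     dp after turn: [ 0.0008  0.0001 -0.0003]
  yaw 194.73 turn(tool) rad [3.1406 0.0038 0.0043] j6 -49.1
     dp after turn: [ 0.0008 -0.0001  0.0003]
  dp in present tool axes [ 0.0008  0.0001 -0.0003] world [ 0.0001  0.0003 -0.0008]
  tool y yaw 14.67 t 6.2 pos [ 0.5041 -0.2833  0.0048] F [ 0.75  0.15 -0.78] open 0.997
```

```bash
python3 -m jog '{"dp":[[0,0,0],[0,0,0],[0,0,0],[0,0,0],[0,0,0],[0,0,0],[0,0,0],[0,0,0]],"turn":[[0,0,0],[0,0,0],[0,0,0],[0,0,0],[0,0,0],[0,0,0],[0,0,0],[0,0,0]],"gripper":[0.015,0.015,0.015,0.015,0.015,0.015,0.015,0.015]}' 80
python3 -c "
from h import *
plan([0.5042,-0.283,0.004],14.73)"
```

```text
t: 6.87
ee_pos: [0.5062, -0.2847, 0.0081]
tcp_rot: [40.9, 89.9, -34.4]
wrist_force: [-0.2, 0.1, 5.7]
opening: 0.255
  yaw 14.73 turn(tool) rad [-0.0011  0.001  -0.0009] j6 -49.1
     dp after turn: [ 0.0041 -0.0015 -0.0021]
  yaw 194.73 turn(tool) rad [ 3.1405e+00 -1.4000e-03 -1.6000e-03] j6 -49.1
     dp after turn: [0.0041 0.0015 0.0021]
  dp in present tool axes [ 0.0041 -0.0015 -0.0022] world [-0.002   0.0017 -0.0041]
  tool y yaw 14.67 t 6.8667 pos [ 0.5062 -0.2847  0.0081] F [-0.24  0.13  5.68] open 0.255
```

```bash
python3 -m jog '{"dp":[[0,0,0],[0,0,0],[0,0,0]],"turn":[[0,0,0],[0,0,0],[0,0,0]],"gripper":[0.015,0.015,0.015]}' 80
python3 -c "
from h import *
plan([0.5042,-0.283,0.004],14.73)
f=grab_frame('wrist');save(f,'w3.png')
plan([0.5042,-0.283,0.004],14.73)
"
```

```text
t: 7.12
ee_pos: [0.5062, -0.2847, 0.0081]
tcp_rot: [38.6, 89.9, -36.7]
wrist_force: [0.0, -0.2, 4.6]
opening: 0.26
  yaw 14.73 turn(tool) rad [-0.001   0.0011 -0.0009] j6 -49.1
     dp after turn: [ 0.0041 -0.0015 -0.0021]
  yaw 194.73 turn(tool) rad [ 3.1406e+00 -1.4000e-03 -1.7000e-03] j6 -49.1
     dp after turn: [0.0041 0.0015 0.0021]
  dp in present tool axes [ 0.0041 -0.0015 -0.0022] world [-0.002   0.0017 -0.0041]
  tool y yaw 14.67 t 7.1167 pos [ 0.5062 -0.2847  0.0081] F [ 0.02 -0.25  4.56] open 0.26
  yaw 14.73 turn(tool) rad [-0.0011  0.0011 -0.0009] j6 -49.1
     dp after turn: [ 0.0041 -0.0015 -0.0022]
  yaw 194.73 turn(tool) rad [ 3.1405e+00 -1.4000e-03 -1.7000e-03] j6 -49.1
     dp after turn: [0.0041 0.0015 0.0022]
  dp in present tool axes [ 0.0041 -0.0015 -0.0022] world [-0.002   0.0017 -0.0041]
  tool y yaw 14.67 t 7.1667 pos [ 0.5062 -0.2847  0.0081] F [-0.93  0.65  5.84] open 0.257
```

View pics/w3.png

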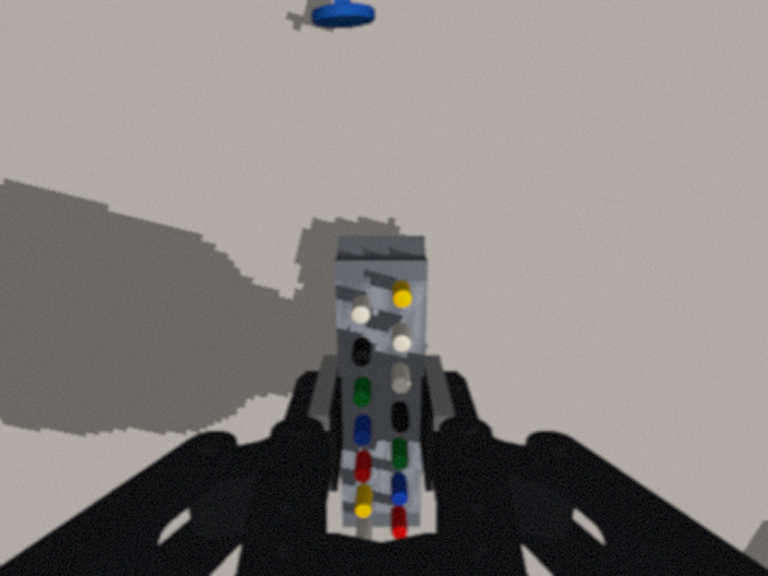

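The gripper is closed on the block, which shows at (381,380) held between both pads. I'll lift, look, and carry it to a viewing pose south of the strip.

```bash
python3 -m jog '{"dp":[[-0.006,0,0],[-0.01,0,0],[-0.02,0,0],[-0.03,0,0],[-0.03,0,0],[-0.03,0,0],[-0.02,0,0],[0,0,0]],"turn":[[0,0,0],[0,0,0],[0,0,0],[0,0,0],[0,0,0],[0,0,0],[0,0,0],[0,0,0]],"gripper":[0.015,0.015,0.015,0.015,0.015,0.015,0.015,0.015]}' 80
python3 -c "
from h import *
plan([0.477,0.101,0.21],-15)
f=grab_frame('wrist');save(f,'w4.png')
"
```

```text
t: 7.83
ee_pos: [0.5084, -0.2861, 0.1601]
tcp_rot: [41.1, 89.5, -34.3]
wrist_force: [-0.3, -0.4, -0.2]
opening: 0.259
  yaw -15 turn(tool) rad [ 0.5179  0.0053 -0.0079] j6 -49.1
     dp after turn: [-0.0499 -0.1305 -0.3658]
  yaw 165 turn(tool) rad [-2.6237  0.0106  0.0071] j6 -49.1
     dp after turn: [-0.0499  0.1305  0.3658]
  dp in present tool axes [-0.0522  0.068  -0.3821] world [-0.0314  0.3871  0.0499]
  tool y yaw 14.67 t 7.8333 pos [ 0.5084 -0.2861  0.1601] F [-0.29 -0.38 -0.17] open 0.259
```

View pics/w4.png

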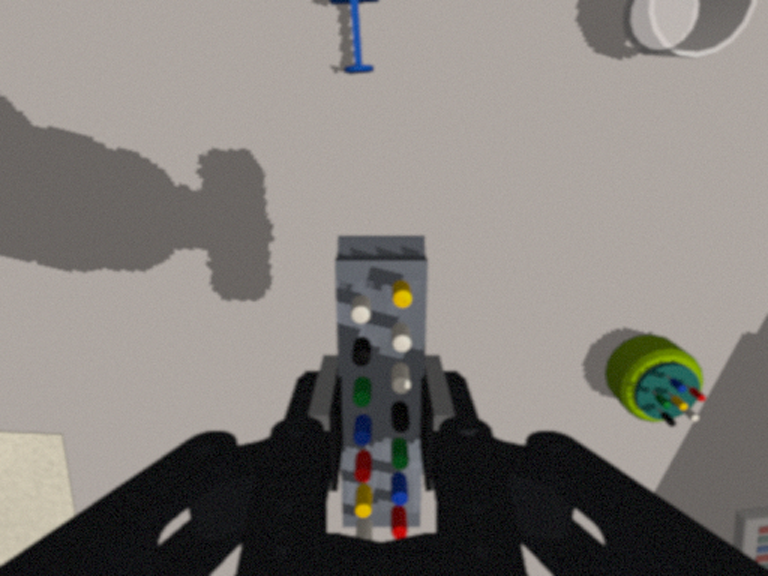

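The block is off the bench and still squarely in the pads, with its near end at (381,247). I'll carry it to the cassette.

```bash
python3 -m jog '{"dp":[[-0.012,0.003,-0.015],[-0.01,0.0065,-0.0355],[-0.01,0.0065,-0.038],[-0.01,0.007,-0.038],[-0.005,0.007,-0.038],[-0.005,0.007,-0.038],[0,0.007,-0.038],[0,0.007,-0.038]],"turn":[[0,0,0],[0,0,0],[0,0,0],[0,0,0],[0,0,0],[0,0,0],[0,0,0],[0,0,0]],"gripper":[0.015,0.015,0.015,0.015,0.015,0.015,0.015,0.015]}' 80
python3 -m jog '{"dp":[[0,0.007,-0.038],[0,0.007,-0.038],[0,0.003,-0.02],[0,0.001,-0.007],[0,0,0],[0,0,0],[0,0,0],[0,0,0]],"turn":[[0,0,0],[0,0,0],[0,0,0],[0,0,0],[0.05,0,0],[0.08,0,0],[0.1,0,0],[0.1,0,0]],"gripper":[0.015,0.015,0.015,0.015,0.015,0.015,0.015,0.015]}' 80
python3 -m jog '{"dp":[[0,0,0],[0,0,0],[0,0,0],[0,0,0]],"turn":[[0.1,0,0],[0.06,0,0],[0.028,0,0],[0,0,0]],"gripper":[0.015,0.015,0.015,0.015]}' 80
python3 -c "
from h import *
plan([0.477,0.101,0.21],-15)
f=grab_frame('wrist');save(f,'w5.png');np.savez('f_w5',**f)
W=cloud(f)
for n,th in (('wrist','cassette'),):
  r=cut_out(th,f)
  if r: m=r[0]['region'];np.save('m_w5.npy',m);print(r[0]['score'],m.sum(),np.nanpercentile(W[m][:,2],[5,25,50,75,95]))
for q in tip_of('seat',f): print('seat',q['score'],np.array(q['point'])*[512,384],ray_z(f,np.array(q['point'])*[512,384],.021))
"
```

```text
t: 8.55
ee_pos: [0.4832, -0.0002, 0.204]
tcp_rot: [-112.4, 89.9, 172.2]
wrist_force: [1.0, 0.1, -0.9]
opening: 0.259
t: 9.22
ee_pos: [0.475, 0.1016, 0.2037]
tcp_rot: [-70.6, 89.8, -165.1]
wrist_force: [0.2, 0.4, -1.8]
opening: 0.261
t: 9.55
ee_pos: [0.4751, 0.1014, 0.2038]
tcp_rot: [-60.7, 89.9, -165.8]
wrist_force: [0.5, -0.7, -1.8]
opening: 0.261
  yaw -15 turn(tool) rad [-0.0022  0.0013  0.0023] j6 21.1
     dp after turn: [-0.0062  0.002  -0.0001]
  yaw 165 turn(tool) rad [ 3.1394e+00  3.6000e-03 -2.0000e-03] j6 21.1
     dp after turn: [-0.0062 -0.002   0.0001]
  dp in present tool axes [-0.0062  0.002  -0.0001] world [ 0.0019 -0.0004  0.0062]
  tool y yaw -15.13 t 9.55 pos [0.4751 0.1014 0.2038] F [ 0.51 -0.72 -1.75] open 0.261
0.81 44778 [0.0183072  0.01916884 0.01988273 0.0217446  0.0399709 ]
seat 0.92 [254.0032  64.7808] [0.5000994  0.19215358 0.021     ]
seat 0.71 [279.9104 328.2816] [ 0.45353975 -0.09831212  0.021     ]
```

View pics/w5.png

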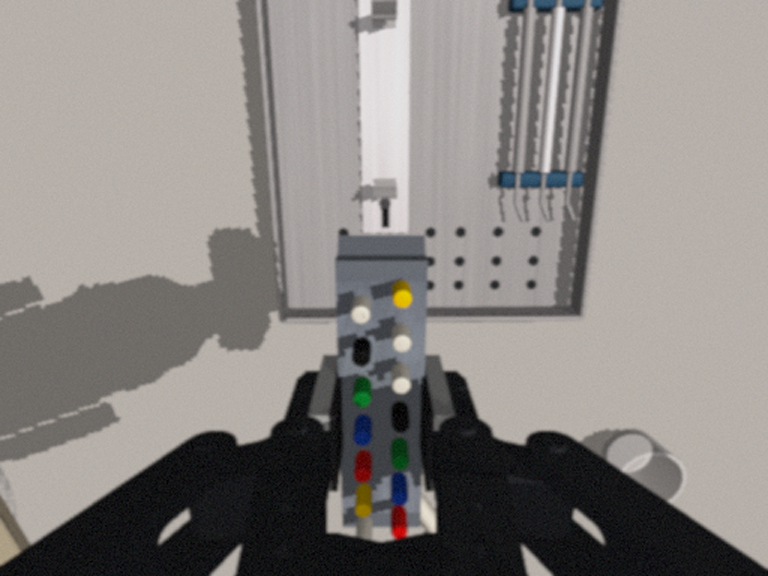

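The wrist view shows both clips, near (385,187) and (385,10), with the white strip between them. The held block is at the bottom centre. I'll work out the tray geometry from this depth.

```bash
cat > an.py <<'E'
from h import *
import sys
f=dict(np.load(sys.argv[1])); W=cloud(f); v,u=np.mgrid[0:384,0:512]
free=v<int(sys.argv[2])
im=f["image"].astype(int).sum(-1)/3
a=np.radians(-15.0);c0=np.array([0.5305,0.185])
X=np.array([np.cos(a),np.sin(a)]);Y=np.array([-np.sin(a),np.cos(a)])
d=W[...,:2]-c0; lx=d@X*1000;ly=d@Y*1000;z=W[...,2]*1000
def rng(m,s): print(s,m.sum(),"lx",np.round(np.nanpercentile(lx[m],[1,50,99]),1),"ly",np.round(np.nanpercentile(ly[m],[1,50,99]),1),"z",np.round(np.nanpercentile(z[m],[5,50,95]),1))
wl=free&(z>34)&(z<46)&(abs(lx+100)<8)&(abs(ly)<130)
wr=free&(z>34)&(z<46)&(abs(lx-100)<8)&(abs(ly)<130)
for w in(wl,wr):
    rng(w,"wall"); 
    if w.sum()>50: print("  slope deg",np.degrees(np.polyfit(ly[w],lx[w],1)[0]))
rng((v<225)&(z>34)&(z<46)&(abs(ly+140)<8)&(abs(lx)<95),"end wall")
fl=free&(abs(lx)<20)&(abs(ly)<100)&(z<30); rng(fl,"floor")
st=free&(abs(lx+30)<13)&(abs(ly)<36)&(z<32); rng(st,"strip")
br=free&(abs(lx+30)<40)&(abs(ly)<36)&(z<32)&(im>np.percentile(im[st],30)*0.93)
rng(br,"bright")
if br.sum()>50:
    for lo in range(-40,40,20):
        q=br&(ly>lo)&(ly<lo+20); 
        if q.sum()>30: print("   ly",lo,"edges",np.round(np.percentile(lx[q],[2,98]),1))
for s,m in(("clipB",(ly<-35)&(ly>-70)),("clipA",(ly>35)&(ly<70))):
    q=free&m&(abs(lx+30)<14)&(z>30)&(z<55); 
    if q.sum(): 
        rng(q,s)
        for z0 in range(30,52,3):
            k=q&(z>=z0)&(z<z0+3)
            if k.sum(): print("   z",z0,k.sum(),"ly",np.round(np.percentile(ly[k],[3,50,97]),1),"lx",np.round(np.percentile(lx[k],[3,50,97]),1))
E
python3 an.py f_w5.npz 155; echo SCENE; python3 an.py f_scene.npz 384; echo SIDE; python3 an.py f_side.npz 384
```

```text
wall 711 lx [-100.4  -98.   -96.4] ly [-79.   -9.3  47.2] z [35.1 40.8 42.3]
  slope deg -0.36545735235129206
wall 921 lx [ 97.1  98.5 101.3] ly [-79.5  -9.7  47.1] z [34.6 40.3 41.9]
  slope deg -0.39561507126498113
end wall 615 lx [-93.7  28.4  93.9] ly [-140.6 -138.2 -136.6] z [34.5 40.2 41.9]
floor 6604 lx [-19.6   0.   19.6] ly [-83.3  -9.4  51.4] z [18.2 19.6 21.7]
strip 2378 lx [-42.7 -30.3 -17.3] ly [-35.8   1.4  35.3] z [20.2 21.5 22.7]
bright 2639 lx [-43.5 -29.4 -15. ] ly [-35.8   1.5  34.8] z [20.2 21.4 22.7]
   ly -40 edges [-42.6 -15.3]
   ly -20 edges [-43.2 -15.4]
   ly 0 edges [-43. -15.]
   ly 20 edges [-43.6 -15.2]
clipB 166 lx [-35.8 -29.4 -22.3] ly [-58.9 -54.7 -50.6] z [40.1 44.  47.4]
   z 36 1 ly [-51.7 -51.7 -51.7] lx [-28.5 -28.5 -28.5]
   z 39 49 ly [-53.3 -51.6 -50.6] lx [-35.8 -29.4 -23.1]
   z 42 51 ly [-56.4 -54.6 -52.2] lx [-35.8 -30.3 -23.1]
   z 45 61 ly [-58.9 -57.1 -55.2] lx [-35.7 -28.6 -22.3]
   z 48 4 ly [-58.6 -58.2 -57.8] lx [-34.7 -33.5 -25.7]
clipA 229 lx [-36.9 -30.3 -23. ] ly [38.9 42.8 46.5] z [40.3 43.8 47.5]
   z 39 70 ly [38.9 40.3 41.
[... 2223 characters left out ...]
54.2 -50. ] z [35.3 42.  45.3]
   z 30 2 ly [-56.8 -56.4 -56.1] lx [-37.6 -37.2 -36.8]
   z 36 5 ly [-53.  -51.4 -50. ] lx [-37.1 -33.9 -27.3]
   z 39 8 ly [-55.1 -53.  -50.4] lx [-36.3 -30.2 -26.4]
   z 42 12 ly [-58.4 -56.1 -52.3] lx [-35.6 -29.6 -24.5]
   z 45 3 ly [-57.1 -56.2 -56.2] lx [-35.6 -27.2 -24.1]
clipA 28 lx [-38.5 -33.2 -25.5] ly [40.3 45.3 47.4] z [32.2 41.  47. ]
   z 30 4 ly [45.1 46.6 46.8] lx [-37.9 -33.4 -26.8]
   z 33 4 ly [41.4 44.7 46.7] lx [-37.3 -35.3 -29.3]
   z 36 4 ly [40.3 43.4 46.4] lx [-36.7 -35.  -33.3]
   z 39 3 ly [40.5 40.9 42.7] lx [-32.9 -30.8 -27.1]
   z 42 6 ly [42.9 43.8 46.5] lx [-38.1 -28.8 -26.1]
   z 45 7 ly [45.3 46.9 47.4] lx [-38.1 -32.8 -26.3]
```

```bash
cat > hb.py <<'E'
from h import *
import sys
def held(f,s,verbose=True):
    W=cloud(f);R=Rtool(s);T=(W-s["ee_pos"])@R*1000  # tool coords mm
    v,u=np.mgrid[0:384,0:512]
    m=(abs(T[...,1])<12.5)&(T[...,0]>-40)&(T[...,0]<12)&(v>140)&(v<352)&(T[...,2]<55)&(T[...,2]>-60)
    top=m&(T[...,0]<-14)&(T[...,0]>-24)
    print("x hist",np.histogram(T[...,0][m],bins=np.arange(-42,14,3)))
    # width in tool y at rows near far end, top face
    k=top&(T[...,2]<-28)
    print("far part: tool y",np.round(np.percentile(T[...,1][k],[1,50,99]),2),"x",np.round(np.percentile(T[...,0][k],[5,50,95]),2),"z min",np.round(np.percentile(T[...,2][k],[0.5,2]),2))
    a=m&(T[...,2]<-38)
    for x0 in np.arange(-22,0,2):
        q=a&(T[...,0]>=x0)&(T[...,0]<x0+2)
        if q.sum()>3: print("   x",x0,q.sum(),"z",np.round(np.percentile(T[...,2][q],[2,50]),2),"y",np.round(np.percentile(T[...,1][q],[1,99]),1))
    # sides of top face along z
    for z0 in(-40,-30,-20,15,25):
        q=top&(T[...,2]>=z0)&(T[...,2]<z0+8)
        if q.sum()>10: print("   zt",z0,"y edges",np.round(np.percentile(T[...,1][q],[1,99]),2),"x",np.round(np.median(T[...,0][q]),2))
    q=top; print("near end z max",np.round(np.percentile(T[...,2][q],[98,99.5]),2))
E
python3 - <<'E'
from hb import *
f=grab_frame("wrist");np.savez("f_w6",**f);s=arm.state();print(np.round(s["ee_pos"],4),s["t"],np.round(s["wrist_force"],2))
held(f,s)
E
```

```text
[0.4755 0.1019 0.2047] 9.75 [ 0.1   0.23 -1.38]
x hist (array([  98,  340,  161, 1624,  728,  697,  181, 6726,  386,  250,  504,
         89,    0,    0,    0,    0,    0,    0]), array([-42, -39, -36, -33, -30, -27, -24, -21, -18, -15, -12,  -9,  -6,
        -3,   0,   3,   6,   9,  12]))
far part: tool y [-11.04   0.56  12.25] x [-20.01 -18.97 -16.77] z min [-44.71 -44.58]
   x -22 41 z [-44.57 -41.89] y [-10.6  12. ]
   x -20 895 z [-44.46 -41.41] y [-11.1  12.2]
   x -18 126 z [-44.76 -44.29] y [-11.2  12.3]
   x -16 80 z [-45.03 -44.45] y [-11.   11.8]
   x -14 208 z [-46.7  -45.02] y [-10.8  12.2]
   x -12 344 z [-48.31 -46.44] y [-10.9  12.4]
   x -10 235 z [-48.9  -48.07] y [-10.8  12.3]
   x -8 9 z [-48.6  -48.53] y [-7.3 11.7]
   zt -40 y edges [-10.96  12.35] x -19.04
   zt -30 y edges [-11.1   12.26] x -19.05
   zt -20 y edges [-11.    12.26] x -19.04
   zt 15 y edges [-11.03  12.17] x -19.04
   zt 25 y edges [-11.17  12.33] x -18.96
near end z max [37.74 39.84]
```

```bash
python3 -m jog '{"dp":[[0,0.0003,-0.01],[0,0.0002,-0.02],[0,0.0002,-0.025],[0,0.0002,-0.02],[0,0.0002,-0.0116],[0.01,0.0002,0],[0.02,0,0],[0.03,0,0]],"turn":[[-0.004,0,0],[-0.004,0,0],[0,0,0],[0,0,0],[0,0,0],[0,0,0],[0,0,0],[0,0,0]],"gripper":[0.015,0.015,0.015,0.015,0.015,0.015,0.015,0.015]}' 80
python3 -m jog '{"dp":[[0.03,0,0],[0.02,0,0],[0.01,0,0],[0,0,0],[0,0,0]],"turn":[[0,0,0],[0,0,0],[0,0,0],[0,0,0],[0,0,0]],"gripper":[0.015,0.015,0.015,0.015,0.015]}' 80
python3 - <<'E'
from hb import *
plan([0.4994,0.1852,0.065],-14.67)
for n in("wrist","side","scene"):
    f=grab_frame(n);save(f,n+"7.png");np.savez("f_%s7"%n,**f)
plan([0.4994,0.1852,0.065],-14.67)
E
```

```text
t: 10.42
ee_pos: [0.5009, 0.1862, 0.147]
tcp_rot: [114.6, 89.7, 10.1]
wrist_force: [0.4, 0.2, -1.4]
opening: 0.256
t: 10.83
ee_pos: [0.4989, 0.1854, 0.0854]
tcp_rot: [-49.9, 90.0, -154.5]
wrist_force: [-0.5, 0.7, -2.4]
opening: 0.26
  yaw -14.67 turn(tool) rad [0.0019 0.0005 0.0006] j6 29.4
     dp after turn: [0.0204 0.0006 0.    ]
  yaw 165.33 turn(tool) rad [-3.1397e+00 -9.0000e-04  8.0000e-04] j6 29.4
     dp after turn: [ 0.0204 -0.0006 -0.    ]
  dp in present tool axes [0.0203 0.0006 0.    ] world [ 0.0005 -0.0002 -0.0204]
  tool y yaw -14.56 t 10.8333 pos [0.4989 0.1854 0.0854] F [-0.54  0.72 -2.44] open 0.26
  yaw -14.67 turn(tool) rad [ 0.0021 -0.0016 -0.003 ] j6 29.4
     dp after turn: [ 0.0224 -0.0009  0.001 ]
  yaw 165.33 turn(tool) rad [-3.1395e+00  4.8000e-03 -2.5000e-03] j6 29.4
     dp after turn: [ 0.0224  0.0009 -0.001 ]
  dp in present tool axes [ 0.0224 -0.001   0.0011] world [-0.0011 -0.0008 -0.0224]
  tool y yaw -14.55 t 10.9833 pos [0.5005 0.186  0.0874] F [-0.47  0.93 -2.56] open 0.26
```

Run:
```python
import cv2,numpy as np
a=cv2.imread("pics/side7.png");b=cv2.imread("pics/scene7.png")
a=cv2.resize(a[300:520,250:520],(400,326),interpolation=cv2.INTER_CUBIC);b=cv2.resize(b[180:400,420:690],(400,326),interpolation=cv2.INTER_CUBIC)
cv2.imwrite("pics/ss7.png",np.hstack([a,b]))
```

```text
(no output)
```

View pics/wrist7.png

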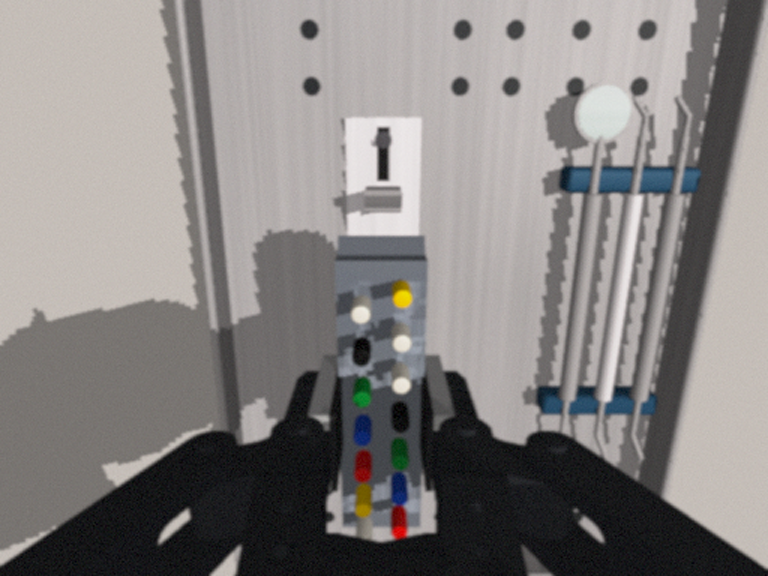

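View pics/ss7.png

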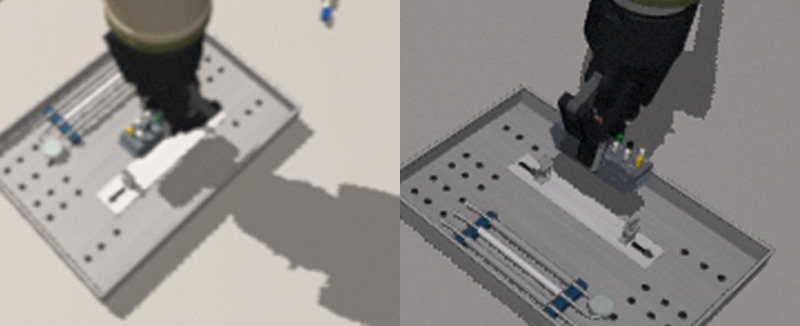

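In the wrist view the +y clip is at (383,198) and the block's far end at (381,247), so they line up in x. I'll compare both in the tool frame from this picture.

```bash
python3 - <<'E'
from hb import *
f=grab_frame("wrist");np.savez("f_w8",**f);s=arm.state();print(np.round(s["ee_pos"],4),s["t"],np.round(s["wrist_force"],2))
held(f,s)
plan([0.4994,0.1852,0.045],-14.67)
W=cloud(f);T=(W-s["ee_pos"])@Rtool(s)*1000;v,u=np.mgrid[0:384,0:512]
q=(v<158)&(abs(T[...,1])<14)&(W[...,2]>0.033)&(W[...,2]<0.055)
z=W[...,2]*1000
for z0 in range(33,54,3):
    k=q&(z>=z0)&(z<z0+3)
    if k.sum(): print("clipA z",z0,k.sum(),"toolz",np.round(np.percentile(T[...,2][k],[3,50,97]),1),"tooly",np.round(np.percentile(T[...,1][k],[3,50,97]),1))
k=(v<158)&(abs(T[...,1])<25)&(T[...,2]>-95)&(T[...,2]<-72)&(f["image"].min(-1)>190);print("strip z",np.median(z[k]),np.round(np.percentile(T[...,1][k],[2,98]),1),np.round(np.percentile(T[...,2][k],[1]),1))
E
python3 an.py f_w8.npz 155 | grep -v "z "
```

```text
[0.5005 0.186  0.0873] 11.0333 [ 0.37  0.32 -1.6 ]
x hist (array([ 140,  281,  207, 1627,  747,  659,  151, 6867,  194,  311,  469,
         52,    0,    0,    0,    0,    0,    0]), array([-42, -39, -36, -33, -30, -27, -24, -21, -18, -15, -12,  -9,  -6,
        -3,   0,   3,   6,   9,  12]))
far part: tool y [-10.9    0.72  12.3 ] x [-20.29 -19.29 -16.96] z min [-44.85 -44.72]
   x -22 137 z [-44.65 -41.44] y [-10.8  11.9]
   x -20 856 z [-44.66 -41.62] y [-10.9  12.4]
   x -18 85 z [-44.81 -44.54] y [-11.1  11.7]
   x -16 80 z [-45.11 -44.62] y [-10.2  12.2]
   x -14 265 z [-47.08 -45.29] y [-10.6  12.4]
   x -12 316 z [-48.76 -46.92] y [-10.8  12.2]
   x -10 196 z [-49.04 -48.31] y [-10.8  11.9]
   zt -40 y edges [-10.87  12.24] x -19.32
   zt -30 y edges [-10.98  12.41] x -19.33
   zt -20 y edges [-10.84  12.27] x -19.3
   zt 15 y edges [-10.84  12.22] x -19.25
   zt 25 y edges [-11.04  12.47] x -19.3
near end z max [37.51 39.84]
  yaw -14.67 turn(tool) rad [ 0.0021 -0.0017 -0.003 ] j6 29.4
     dp after turn: [ 0.0423 -0.0008  0.001 ]
  yaw 165.33 turn(tool) rad [-3.1395e+00  4.7000e-03 -2.6000e-03] j6 29.4
     dp after turn: [ 0.0423  0.0008 -0.001 ]
  dp in present tool axes [ 0.0423 -0.001   0.0011] world [-0.0011 -0.0008 -0.0423]
  tool y yaw -14.55 t 11.0333 pos [0.5005 0.186  0.0873] F [ 0.37  0.32 -1.6 ] open 0.257
clipA z 33 47 toolz [-53.  -52.6 -52.4] tooly [-6.9 -0.1  6.1]
clipA z 39 99 toolz [-48.3 -46.7 -45.7] tooly [-6.9 -0.1  6.3]
clipA z 42 93 toolz [-51.  -49.1 -47.8] tooly [-6.7 -0.6  6.7]
clipA z 45 125 toolz [-53.5 -52.3 -50.4] tooly [-6.6 -0.   6.6]
clipA z 48 6 toolz [-53.5 -53.1 -52.7] tooly [-2.9  1.6  5.9]
strip z 21.324652550311747 [-14.5  15. ] [-79.9]
  slope deg -0.35079756061348116
  slope deg -0.3994977637273073
   ly 20 edges [-43.1 -15.1]
  return np.nanmean(a, axis, out=out, keepdims=keepdims)
```

From this picture the block centre must shift +1.05 mm in tool z and -0.7 mm in tool y. I'll descend to just above clip contact.

```bash
python3 -m jog '{"dp":[[0.006,-0.0004,0.0006],[0.01,-0.0003,0.0005],[0.01,0,0],[0.01,0,0],[0.007,0,0],[0.003,0,0],[0,0,0],[0,0,0]],"turn":[[0.002,0,0],[0,0,0],[0,0,0],[0,0,0],[0,0,0],[0,0,0],[0,0,0],[0,0,0]],"gripper":[0.015,0.015,0.015,0.015,0.015,0.015,0.015,0.015]}' 80
cat > feel.py <<'E'
from hb import *
import sys
def feel(n=8):
    F=[];P=[];M=[]
    yaw=np.radians(-14.67);X=np.array([np.cos(yaw),np.sin(yaw),0]);Y=np.array([-np.sin(yaw),np.cos(yaw),0]);Z=np.array([0,0,1.])
    B=np.stack([X,Y,Z])
    for i in range(n):
        f=grab_frame("wrist");s=arm.state();F.append(B@s["wrist_force"]);P.append(s["ee_pos"]);M.append(B@s["wrist_torque"])
    F=np.array(F);P=np.array(P);M=np.array(M)
    O=np.array([0.5005,0.1869,0.0])
    print("t",round(s["t"],2),"F cassette xyz",np.round(F.mean(0),2),"sd",np.round(F.std(0),2),"M",np.round(M.mean(0),3))
    print("pos",np.round(P.mean(0),5),"sd mm",np.round(P.std(0)*1e3,2),"in cassette axes rel. est. middle (mm)",np.round(B@(P.mean(0)-O)*1e3,2),"last",np.round(B@(P[-1]-O)*1e3,2))
    R=Rtool(s);print("tool x axis",np.round(R[:,0]*1000,1),"yaw",round(float(np.degrees(np.arctan2(R[1,1],R[0,1]))),2),"opening",round(float(s["opening"]),3))
    return f,s
if __name__=="__main__":
    f,s=feel(int(sys.argv[1]) if len(sys.argv)>1 else 8)
    if len(sys.argv)>2: save(f,sys.argv[2]);np.savez("f_"+sys.argv[2],**f)
E
python3 feel.py 8 w9.png
```

```text
t: 11.7
ee_pos: [0.4979, 0.1848, 0.039]
tcp_rot: [-61.0, 90.0, -165.7]
wrist_force: [0.4, 0.4, -1.3]
opening: 0.257
t 12.1 F cassette xyz [-0.03 -0.1  -1.91] sd [0.62 0.5  0.27] M [-0.01   0.005 -0.004]
pos [0.49845 0.18493 0.03979] sd mm [0.14 0.05 0.16] in cassette axes rel. est. middle (mm) [-1.49 -2.43 39.79] last [-1.67 -2.54 39.6 ]
tool x axis [ 5.e-01  1.e-01 -1.e+03] yaw -14.67 opening 0.259
```

View pics/w9.png

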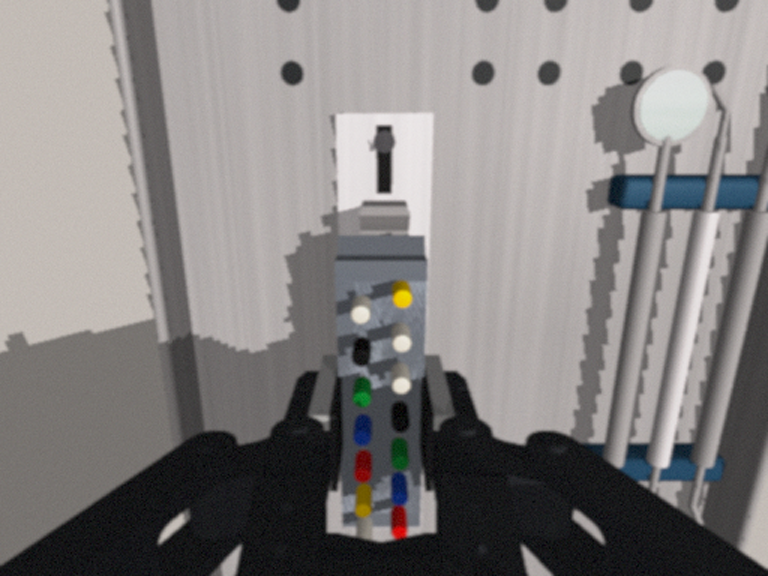

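```bash
cat > clip.py <<'E'
from hb import *
def clipA(f,s):
    W=cloud(f);T=(W-s["ee_pos"])@Rtool(s)*1000;v,u=np.mgrid[0:384,0:512];z=W[...,2]*1000
    m=(v>140)&(abs(T[...,1])<14)&(T[...,0]>-24)&(T[...,0]<-15)
    k=m&(T[...,2]<-28)
    ty=np.percentile(T[...,1][k],[1,99]);a=m&(v<200)&(T[...,0]<-17);zs=np.percentile(T[...,2][a],[.5])[0]
    a2=(v>140)&(v<200)&(abs(T[...,1])<14)&(T[...,0]>-14)&(T[...,0]<-6);zr=np.percentile(T[...,2][a2],[1])[0]
    print("block: y mid",round(ty.mean(),2),"top x",round(np.median(T[...,0][k]),2),"centre z from shoulder",round(zs+42.5,2),"ridge",round(zr+47,2))
    q=(v<156)&(abs(T[...,1])<14)&(W[...,2]>0.033)&(W[...,2]<0.055)&(T[...,2]<-40)&(T[...,2]>-70)
    for z0 in range(33,54,3):
        k=q&(z>=z0)&(z<z0+3)
        if k.sum()>4: print("clipA z",z0,k.sum(),"toolz",np.round(np.percentile(T[...,2][k],[3,50,97]),1),"tooly",np.round(np.percentile(T[...,1][k],[3,50,97]),1))
    k=(v<156)&(abs(T[...,1])<22)&(T[...,2]>-95)&(T[...,2]<-60)&(f["image"].min(-1)>190)
    if k.sum()>20:
        e=np.percentile(T[...,1][k],[2,98]);print("strip z",round(np.median(z[k]),2),"y",np.round(e,1),"mid",round(e.mean(),2),"end",np.round(np.percentile(T[...,2][k],[1]),1))
if __name__=="__main__":
    f=grab_frame("wrist");s=arm.state();print(s["t"],np.round(s["ee_pos"],4));clipA(f,s)
E
python3 clip.py
```

```text
12.15 [0.4982 0.1849 0.0396]
block: y mid 0.87 top x -19.28 centre z from shoulder -2.3 ridge -8.26
clipA z 33 84 toolz [-55.  -54.5 -54.1] tooly [-4.5  1.7  8.4]
clipA z 39 108 toolz [-50.1 -48.7 -48. ] tooly [-4.6  1.7  8.5]
clipA z 42 157 toolz [-52.4 -51.  -49.6] tooly [-4.8  1.9  8.3]
clipA z 45 251 toolz [-55.7 -54.2 -52.3] tooly [-4.7  1.9  8.2]
clipA z 48 13 toolz [-55.3 -54.6 -54.3] tooly [-3.7  1.9  8.7]
strip z 21.41 y [-12.5  16.8] mid 2.16 end [-81.6]
```

```bash
python3 -m jog '{"dp":[[0,0.0011,-0.0006],[0,0,0],[0,0,0],[0,0,0]],"turn":[[0,0,0],[0,0,0],[0,0,0],[0,0,0]],"gripper":[0.015,0.015,0.015,0.015]}' 80
python3 feel.py 6; python3 clip.py
```

```text
t: 12.48
ee_pos: [0.4992, 0.1851, 0.0393]
tcp_rot: [-62.2, 90.0, -166.9]
wrist_force: [-0.0, 0.9, -1.7]
opening: 0.257
t 12.78 F cassette xyz [-0.33 -0.22 -1.58] sd [0.43 0.38 0.37] M [0.01  0.02  0.025]
pos [0.49923 0.18509 0.03927] sd mm [0.01 0.01 0.02] in cassette axes rel. est. middle (mm) [-0.77 -2.07 39.27] last [-0.77 -2.07 39.29]
tool x axis [   -0.    -0. -1000.] yaw -14.67 opening 0.256
12.8333 [0.4992 0.1851 0.0393]
block: y mid 0.79 top x -19.17 centre z from shoulder -2.31 ridge -7.86
clipA z 33 101 toolz [-54.4 -53.8 -53.2] tooly [-5.7  1.4  7.3]
clipA z 39 83 toolz [-49.7 -48.7 -48. ] tooly [-5.5  0.6  7.5]
clipA z 42 149 toolz [-52.  -50.6 -49.3] tooly [-5.7  1.   7.4]
clipA z 45 218 toolz [-54.9 -53.6 -51.7] tooly [-5.6  1.4  7.4]
clipA z 48 16 toolz [-54.9 -54.2 -53.8] tooly [-5.1 -0.8  6. ]
strip z 21.4 y [-13.5  15.9] mid 1.21 end [-81.1]
```

```bash
python3 -m jog '{"dp":[[0.0015,0,0],[0.0015,0,0],[0.001,0,0],[0,0,0],[0,0,0]],"turn":[[0,0,0],[0,0,0],[0,0,0],[0,0,0],[0,0,0]],"gripper":[0.015,0.015,0.015,0.015,0.015]}' 80
python3 feel.py 6
python3 -m jog '{"dp":[[0.001,0,0],[0.001,0,0],[0,0,0],[0,0,0]],"turn":[[0,0,0],[0,0,0],[0,0,0],[0,0,0]],"gripper":[0.015,0.015,0.015,0.015]}' 80
python3 feel.py 6
```

```text
t: 13.25
ee_pos: [0.4991, 0.1851, 0.0351]
tcp_rot: [-64.3, 90.0, -169.0]
wrist_force: [-0.1, -0.2, -1.2]
opening: 0.261
t 13.55 F cassette xyz [ 0.49  0.12 -1.85] sd [0.43 0.63 0.68] M [ 0.014 -0.01   0.02 ]
pos [0.49928 0.18512 0.03533] sd mm [0.04 0.02 0.06] in cassette axes rel. est. middle (mm) [-0.73 -2.04 35.33] last [-0.71 -2.   35.39]
tool x axis [ 1.e-01  0.e+00 -1.e+03] yaw -14.67 opening 0.261
t: 13.88
ee_pos: [0.4996, 0.1851, 0.0336]
tcp_rot: [111.5, 90.0, 6.8]
wrist_force: [-0.3, -0.3, 1.3]
opening: 0.263
t 14.18 F cassette xyz [ 0.64 -0.24  1.44] sd [0.33 0.45 0.36] M [-0.045 -0.108  0.008]
pos [0.49956 0.18514 0.03356] sd mm [0.01 0.01 0.02] in cassette axes rel. est. middle (mm) [-0.46 -1.94 33.56] last [-0.46 -1.94 33.54]
tool x axis [ 6.e-01  1.e-01 -1.e+03] yaw -14.67 opening 0.259
```

Both clips are touching: Fz rose by about 3 N and the sideways force is near zero. I'll probe ±y to confirm this is the middle.

```bash
python3 -m jog '{"dp":[[0,0,-0.0008],[0,0,0],[0,0,0],[0,0,0]],"turn":[[0,0,0],[0,0,0],[0,0,0],[0,0,0]],"gripper":[0.015,0.015,0.015,0.015]}' 80
python3 feel.py 8
python3 -m jog '{"dp":[[0,0,0.0008],[0,0,0.0008],[0,0,0],[0,0,0],[0,0,0]],"turn":[[0,0,0],[0,0,0],[0,0,0],[0,0,0],[0,0,0]],"gripper":[0.015,0.015,0.015,0.015,0.015]}' 80
python3 feel.py 8
```

```text
t: 14.52
ee_pos: [0.4996, 0.1857, 0.0334]
tcp_rot: [67.5, 90.0, -37.1]
wrist_force: [0.1, -3.2, 4.0]
opening: 0.258
t 14.92 F cassette xyz [ 1.38 -2.85  3.15] sd [0.34 0.31 0.59] M [-0.315 -0.252 -0.066]
pos [0.49958 0.18579 0.03339] sd mm [0.04 0.03 0.03] in cassette axes rel. est. middle (mm) [-0.61 -1.31 33.39] last [-0.64 -1.28 33.35]
tool x axis [ 2.e-01 -1.e-01 -1.e+03] yaw -14.67 opening 0.26
t: 15.33
ee_pos: [0.4991, 0.1847, 0.0333]
tcp_rot: [162.5, 90.0, 57.8]
wrist_force: [1.0, 1.2, 1.3]
opening: 0.258
t 15.73 F cassette xyz [1.54 1.94 1.48] sd [0.58 0.25 0.48] M [ 0.27 -0.23  0.03]
pos [0.49908 0.18453 0.03333] sd mm [0.02 0.06 0.01] in cassette axes rel. est. middle (mm) [-0.77 -2.65 33.33] last [-0.77 -2.74 33.33]
tool x axis [ 1.e-01  1.e-01 -1.e+03] yaw -14.66 opening 0.261
```

The sideways force crosses zero at y ≈ -2.05 mm, and the slope is 3.4 N/mm as the clip stiffness predicts. I'll return there and press in small steps.

```bash
python3 -m jog '{"dp":[[0,0.0001,-0.0007],[0,0,0],[0,0,0],[0,0,0],[0,0,0]],"turn":[[0,0,0],[0,0,0],[0,0,0],[0,0,0],[0,0,0]],"gripper":[0.015,0.015,0.015,0.015,0.015]}' 80
python3 feel.py 8
python3 -m jog '{"dp":[[0.0007,0,0],[0,0,0],[0,0,0],[0,0,0]],"turn":[[0,0,0],[0,0,0],[0,0,0],[0,0,0]],"gripper":[0.015,0.015,0.015,0.015]}' 80
python3 feel.py 8
```

```text
t: 16.15
ee_pos: [0.4992, 0.1849, 0.0333]
tcp_rot: [-45.3, 90.0, -150.0]
wrist_force: [1.9, 0.2, 3.9]
opening: 0.256
t 16.55 F cassette xyz [0.17 0.32 3.6 ] sd [0.67 0.36 0.55] M [ 0.039 -0.003  0.059]
pos [0.49924 0.18493 0.03328] sd mm [0.02 0.03 0.02] in cassette axes rel. est. middle (mm) [-0.72 -2.22 33.28] last [-0.73 -2.2  33.27]
tool x axis [-2.e-01 -1.e-01 -1.e+03] yaw -14.67 opening 0.262
t: 16.88
ee_pos: [0.4995, 0.1851, 0.0329]
tcp_rot: [123.9, 90.0, 19.2]
wrist_force: [0.1, -0.4, 4.8]
opening: 0.255
t 17.28 F cassette xyz [-0.43 -0.12  5.61] sd [0.43 0.36 0.5 ] M [0.018 0.078 0.002]
pos [0.4995  0.18505 0.03289] sd mm [0.01 0.01 0.01] in cassette axes rel. est. middle (mm) [-0.5  -2.04 32.89] last [-0.5  -2.03 32.88]
tool x axis [ 3.e-01  2.e-01 -1.e+03] yaw -14.67 opening 0.262
```

```bash
python3 -m jog '{"dp":[[0.0005,0,0],[0.0005,0,0],[0,0,0],[0,0,0],[0,0,0]],"turn":[[0,0,0],[0,0,0],[0,0,0],[0,0,0],[0,0,0]],"gripper":[0.015,0.015,0.015,0.015,0.015]}' 80
python3 feel.py 6
```

```text
t: 17.7
ee_pos: [0.4998, 0.1852, 0.0324]
tcp_rot: [125.7, 89.9, 21.0]
wrist_force: [-1.8, -0.0, 9.4]
opening: 0.262
t 18.0 F cassette xyz [-1.34 -0.75  9.55] sd [0.53 0.59 0.79] M [-0.037  0.275  0.02 ]
pos [0.49986 0.18518 0.03243] sd mm [0.02 0.02 0.01] in cassette axes rel. est. middle (mm) [-0.19 -1.82 32.43] last [-0.2  -1.81 32.43]
tool x axis [ 1.e+00  4.e-01 -1.e+03] yaw -14.67 opening 0.26
```

```bash
python3 -m jog '{"dp":[[0.0005,-0.0003,0.0002],[0.0004,0,0],[0,0,0],[0,0,0],[0,0,0]],"turn":[[0,0,0],[0,0,0],[0,0,0],[0,0,0],[0,0,0]],"gripper":[0.015,0.015,0.015,0.015,0.015]}' 80
python3 feel.py 6
```

```text
t: 18.42
ee_pos: [0.4999, 0.185, 0.0317]
tcp_rot: [116.8, 89.9, 12.2]
wrist_force: [0.5, -1.1, 7.6]
opening: 0.258
t 18.72 F cassette xyz [ 0.9  -0.87  5.26] sd [0.7  0.58 2.9 ] M [ 0.135 -0.154  0.012]
pos [0.49977 0.18491 0.03139] sd mm [0.17 0.07 0.24] in cassette axes rel. est. middle (mm) [-0.2  -2.11 31.39] last [-0.51 -2.3  30.94]
tool x axis [    1.     0. -1000.] yaw -14.68 opening 0.262
```

```bash
python3 feel.py 6 w10.png
```

```text
t 19.02 F cassette xyz [ 1.07  0.93 -4.28] sd [0.54 0.49 1.08] M [ 0.223 -0.16   0.006]
pos [0.49828 0.18474 0.02988] sd mm [0.44 0.03 0.37] in cassette axes rel. est. middle (mm) [-1.6  -2.65 29.88] last [-1.97 -2.75 29.58]
tool x axis [-2.1e+00 -4.0e-01 -1.0e+03] yaw -14.67 opening 0.26
```

View pics/w10.png

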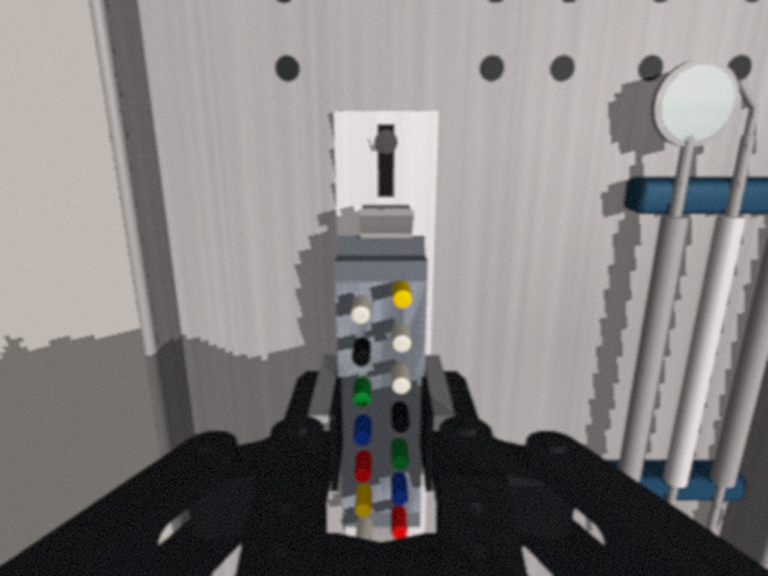

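The clips have gone over the ridges and are drawing the block down, with Fz now negative. The arm recoiled about 1.3 mm in -x, so I'll follow down and recentre.

```bash
python3 -m jog '{"dp":[[0.0004,0.0005,-0.0002],[0.0004,0.0005,-0.0002],[0,0,0],[0,0,0],[0,0,0]],"turn":[[0,0,0],[0,0,0],[0,0,0],[0,0,0],[0,0,0]],"gripper":[0.015,0.015,0.015,0.015,0.015]}' 80
python3 feel.py 6 w11.png; python3 clip.py
```

```text
t: 19.43
ee_pos: [0.4994, 0.1848, 0.0293]
tcp_rot: [-58.6, 89.9, -163.3]
wrist_force: [-1.1, 0.3, -7.8]
opening: 0.256
t 19.73 F cassette xyz [-1.28  0.01 -7.95] sd [0.26 0.57 0.4 ] M [ 0.007  0.215 -0.018]
pos [0.49959 0.18486 0.0295 ] sd mm [0.07 0.02 0.07] in cassette axes rel. est. middle (mm) [-0.36 -2.2  29.5 ] last [-0.27 -2.17 29.58]
tool x axis [-7.e-01 -2.e-01 -1.e+03] yaw -14.67 opening 0.258
19.7833 [0.4997 0.1849 0.0296]
block: y mid 0.73 top x -19.05 centre z from shoulder -14.38 ridge -5.35
clipA z 39 52 toolz [-51.2 -50.7 -50.1] tooly [-6.1  0.2  7. ]
clipA z 42 210 toolz [-54.1 -52.3 -50.5] tooly [-6.2  0.6  7.1]
clipA z 45 301 toolz [-57.2 -55.8 -53.5] tooly [-6.   0.6  6.7]
clipA z 48 8 toolz [-57.1 -56.3 -55.9] tooly [-5.9  2.7  6.1]
strip z 21.42 y [-14.   15.3] mid 0.65 end [-81.3]
```

```bash
python3 -m jog '{"dp":[[0.0005,0,0],[0.0005,0,0],[0.0003,0,0],[0,0,0],[0,0,0],[0,0,0]],"turn":[[0,0,0],[0,0,0],[0,0,0],[0,0,0],[0,0,0],[0,0,0]],"gripper":[0.015,0.015,0.015,0.015,0.015,0.015]}' 80
python3 feel.py 6 w12.png; python3 clip.py
```

```text
t: 20.28
ee_pos: [0.5006, 0.185, 0.0291]
tcp_rot: [110.1, 89.9, 5.4]
wrist_force: [0.1, -0.5, -2.9]
opening: 0.263
t 20.58 F cassette xyz [ 0.7  -0.54 -3.31] sd [0.54 0.3  0.57] M [-0.121 -0.101  0.002]
pos [0.50045 0.18502 0.02889] sd mm [0.1  0.01 0.08] in cassette axes rel. est. middle (mm) [ 0.43 -1.83 28.89] last [ 0.27 -1.87 28.75]
tool x axis [ 5.e-01  1.e-01 -1.e+03] yaw -14.67 opening 0.261
20.6333 [0.5003 0.185  0.0287]
block: y mid 0.85 top x -19.09 centre z from shoulder -13.75 ridge -7.65
clipA z 33 61 toolz [-55.  -54.7 -54.4] tooly [-6.5 -0.2  6.5]
clipA z 42 167 toolz [-53.2 -51.8 -50.7] tooly [-6.7 -0.1  6.5]
clipA z 45 295 toolz [-56.2 -54.8 -52.9] tooly [-6.5 -0.1  6.5]
clipA z 48 8 toolz [-55.6 -55.3 -54.7] tooly [-6.1  2.4  6.6]
strip z 21.44 y [-14.4  14.8] mid 0.23 end [-80.9]
```

```bash
python3 -m jog '{"dp":[[0.0004,-0.0003,0],[0.0004,-0.0002,0],[0,0,0],[0,0,0],[0,0,0],[0,0,0]],"turn":[[0,0,0],[0,0,0],[0,0,0],[0,0,0],[0,0,0],[0,0,0]],"gripper":[0.015,0.015,0.015,0.015,0.015,0.015]}' 80
python3 feel.py 8 w13.png; python3 clip.py
```

```text
t: 21.13
ee_pos: [0.4999, 0.1852, 0.0282]
tcp_rot: [112.5, 90.0, 7.8]
wrist_force: [-0.4, -1.1, 2.2]
opening: 0.26
t 21.53 F cassette xyz [-0.9  -2.14  4.05] sd [0.49 0.62 0.81] M [-0.369  0.065  0.001]
pos [0.49981 0.18516 0.02811] sd mm [0.01 0.01 0.02] in cassette axes rel. est. middle (mm) [-0.22 -1.85 28.11] last [-0.23 -1.88 28.1 ]
tool x axis [ 5.e-01  0.e+00 -1.e+03] yaw -14.67 opening 0.26
21.5833 [0.4998 0.1851 0.0281]
block: y mid 0.82 top x -19.11 centre z from shoulder -13.14 ridge -7.51
clipA z 33 97 toolz [-54.7 -54.3 -53.8] tooly [-6.1  0.2  6.9]
clipA z 42 113 toolz [-52.6 -51.6 -50.9] tooly [-6.   1.   6.9]
clipA z 45 268 toolz [-55.6 -54.2 -52.2] tooly [-6.2  0.3  6.8]
clipA z 48 18 toolz [-55.9 -55.2 -54.6] tooly [-5.9 -0.6  5.3]
strip z 21.4 y [-13.9  15.2] mid 0.65 end [-80.9]
```

```bash
python3 -m jog '{"dp":[[0.0005,0,0.0001],[0.0004,0,0],[0,0,0],[0,0,0],[0,0,0]],"turn":[[0,0,0],[0,0,0],[0,0,0],[0,0,0],[0,0,0]],"gripper":[0.015,0.015,0.015,0.015,0.015]}' 80
python3 feel.py 8 w14.png
python3 - <<'E'
from hb import *
for n in("side","scene"):
    f=grab_frame(n);save(f,n+"14.png")
a=cv2.imread("pics/side14.png");b=cv2.imread("pics/scene14.png")
a=cv2.resize(a[300:520,250:520],(400,326),interpolation=cv2.INTER_CUBIC);b=cv2.resize(b[180:400,420:690],(400,326),interpolation=cv2.INTER_CUBIC)
cv2.imwrite("pics/ss14.png",np.hstack([a,b]))
E
```

```text
t: 22.0
ee_pos: [0.4998, 0.1852, 0.028]
tcp_rot: [117.2, 90.0, 12.5]
wrist_force: [-5.5, -2.6, 13.1]
opening: 0.255
t 22.4 F cassette xyz [-4.56 -4.39 13.62] sd [0.36 0.36 0.52] M [-0.738  0.765  0.005]
pos [0.49987 0.18516 0.02804] sd mm [0.01 0.01 0.01] in cassette axes rel. est. middle (mm) [-0.17 -1.85 28.04] last [-0.18 -1.85 28.03]
tool x axis [ 5.e-01  1.e-01 -1.e+03] yaw -14.66 opening 0.259
```

View pics/ss14.png

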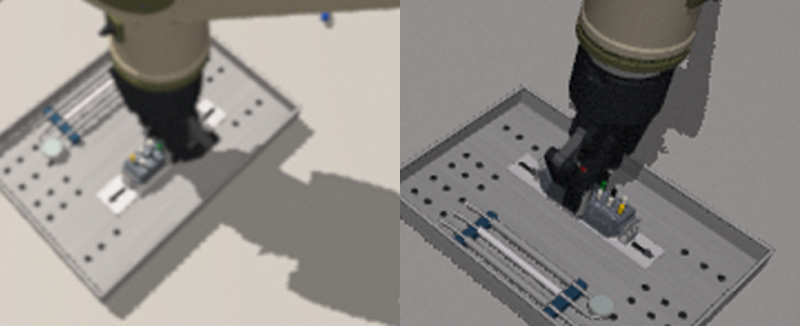

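View pics/w14.png

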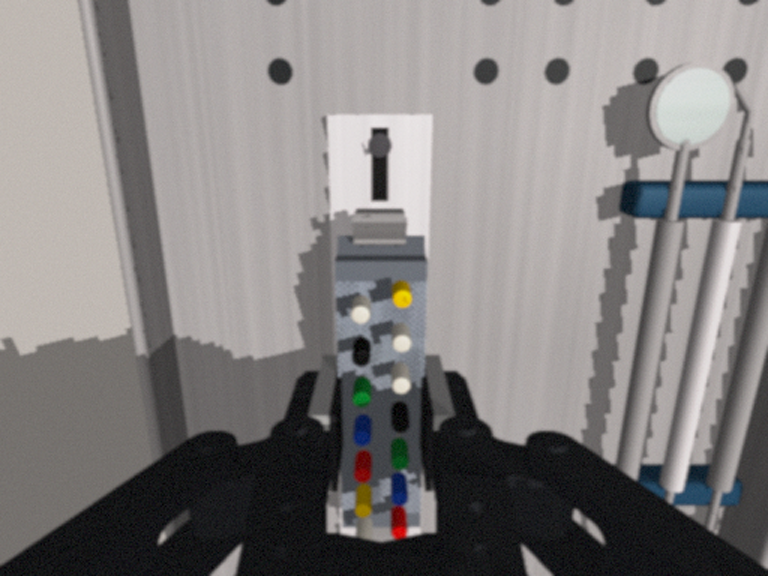

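It is now hard against the strip: z stays at 28.04 mm while Fz rises to about 15 N net, and the +y clip shows closed over the end shoulder at (379,228). I'll relieve the load before opening.

```bash
python3 -m jog '{"dp":[[-0.0005,-0.0002,0.0004],[-0.0004,-0.0002,0.0003],[0,0,0],[0,0,0],[0,0,0]],"turn":[[0,0,0],[0,0,0],[0,0,0],[0,0,0],[0,0,0]],"gripper":[0.015,0.015,0.015,0.015,0.015]}' 80
python3 feel.py 8 w15.png
```

```text
t: 22.92
ee_pos: [0.4995, 0.1849, 0.0282]
tcp_rot: [137.5, 89.9, 32.8]
wrist_force: [3.1, 3.7, 3.6]
opening: 0.261
t 23.32 F cassette xyz [1.97 4.41 3.83] sd [0.77 0.35 0.7 ] M [ 0.704 -0.328  0.01 ]
pos [0.49946 0.18482 0.02812] sd mm [0.05 0.06 0.01] in cassette axes rel. est. middle (mm) [-0.48 -2.27 28.12] last [-0.54 -2.35 28.1 ]
tool x axis [ 9.e-01  5.e-01 -1.e+03] yaw -14.67 opening 0.258
```

```bash
python3 -m jog '{"dp":[[0,0.0001,-0.0004],[0,0,0],[0,0,0],[0,0,0],[0,0,0]],"turn":[[0,0,0],[0,0,0],[0,0,0],[0,0,0],[0,0,0]],"gripper":[0.015,0.015,0.015,0.015,0.015]}' 80
python3 feel.py 8
```

```text
t: 23.73
ee_pos: [0.4994, 0.1848, 0.0281]
tcp_rot: [92.4, 90.0, -12.2]
wrist_force: [1.3, 2.1, 5.5]
opening: 0.262
t 24.13 F cassette xyz [1.34 2.69 5.58] sd [0.34 0.43 0.45] M [ 0.442 -0.24   0.016]
pos [0.49941 0.18477 0.02811] sd mm [0.01 0.01 0.01] in cassette axes rel. est. middle (mm) [-0.51 -2.34 28.11] last [-0.52 -2.32 28.11]
tool x axis [ 4.e-01 -1.e-01 -1.e+03] yaw -14.66 opening 0.26
```

```bash
python3 -m jog '{"dp":[[-0.0002,0,-0.0004],[0,0,0],[0,0,0],[0,0,0],[0,0,0]],"turn":[[0,0,0],[0,0,0],[0,0,0],[0,0,0],[0,0,0]],"gripper":[0.015,0.015,0.015,0.015,0.015]}' 80
python3 feel.py 8
```

```text
t: 24.55
ee_pos: [0.4994, 0.1848, 0.0281]
tcp_rot: [25.3, 90.0, -79.4]
wrist_force: [1.6, 1.0, 5.2]
opening: 0.259
t 24.95 F cassette xyz [2.36 0.1  5.31] sd [0.4  0.38 0.38] M [ 0.052 -0.405  0.025]
pos [0.4994  0.18478 0.02811] sd mm [0.01 0.01 0.02] in cassette axes rel. est. middle (mm) [-0.53 -2.33 28.11] last [-0.51 -2.33 28.13]
tool x axis [ 2.e-01 -6.e-01 -1.e+03] yaw -14.67 opening 0.258
```

```bash
python3 -m jog '{"dp":[[0,0.0003,0],[0,0,0],[0,0,0],[0,0,0],[0,0,0],[0,0,0]],"turn":[[0,0,0],[0,0,0],[0,0,0],[0,0,0],[0,0,0],[0,0,0]],"gripper":[0.015,0.03,0.05,0.055,0.055,0.055]}' 80
python3 feel.py 4 w16.png
```

```text
t: 25.45
ee_pos: [0.499, 0.1849, 0.0275]
tcp_rot: [-57.9, 89.9, -162.6]
wrist_force: [-0.2, 0.2, -0.5]
opening: 0.644
t 25.65 F cassette xyz [-0.08  0.08 -0.22] sd [0.26 0.42 0.4 ] M [-0.009 -0.017  0.006]
pos [0.49932 0.18506 0.02779] sd mm [0.11 0.03 0.1 ] in cassette axes rel. est. middle (mm) [-0.67 -2.07 27.79] last [-0.56 -2.01 27.91]
tool x axis [-2.e-01 -1.e-01 -1.e+03] yaw -14.67 opening 0.643
```

View pics/w16.png

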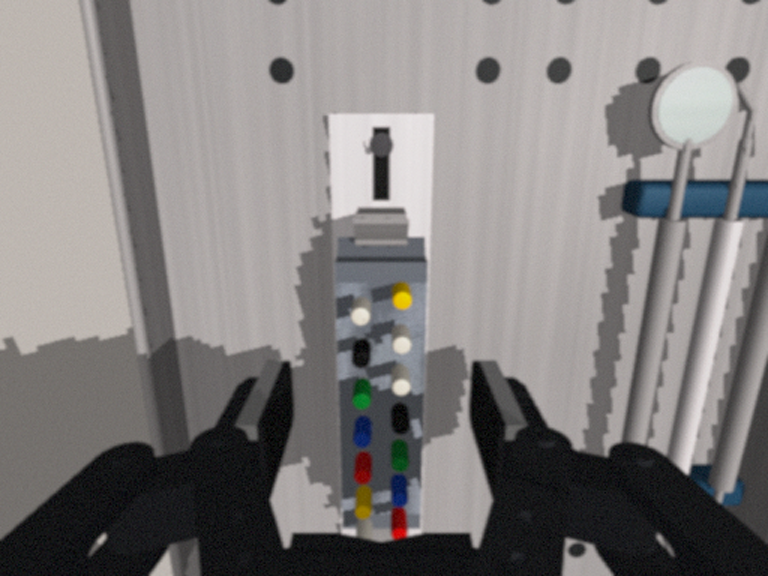

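The fingers are open with clear space on both sides of the block, at x 295 and 470 in the picture. I'll go straight up and then check the seating.

```bash
python3 -m jog '{"dp":[[-0.006,0,0],[-0.012,0,0],[-0.025,0,0],[-0.03,0,0],[-0.03,0,0],[-0.02,0,0],[-0.01,0,0],[0,0,0]],"turn":[[0,0,0],[0,0,0],[0,0,0],[0,0,0],[0,0,0],[0,0,0],[0,0,0],[0,0,0]],"gripper":[0.055,0.055,0.055,0.055,0.055,0.055,0.055,0.055]}' 80
python3 -m jog '{"dp":[[0,0,0.02],[0,0,0.03],[0,0,0.02],[0,0,0],[0,0,0],[0,0,0],[0,0,0],[0,0,0]],"turn":[[0,0,0],[0,0,0],[0,0,0],[0,0,0],[0,0,0],[0,0,0],[0,0,0],[0,0,0]],"gripper":[0.055,0.055,0.055,0.055,0.055,0.055,0.055,0.055]}' 80
python3 - <<'E'
from hb import *
f=grab_frame("wrist");save(f,"w17.png");np.savez("f_w17",**f)
s=arm.state();print(s["t"],np.round(s["ee_pos"],4))
W=cloud(f);yaw=np.radians(-14.67);X=np.array([np.cos(yaw),np.sin(yaw)]);Y=np.array([-np.sin(yaw),np.cos(yaw)])
d=W[...,:2]-np.array([0.5005,0.1869]);lx=d@X*1000;ly=d@Y*1000;z=W[...,2]*1000
v,u=np.mgrid[0:384,0:512];fr=v<250
# top face plane (grey, between handles)
k=fr&(abs(lx)<13)&(abs(ly)<42)&(z>43)&(z<52)
for _ in range(8):
    A=np.c_[lx[k],ly[k],np.ones(k.sum())];c=np.linalg.lstsq(A,z[k],rcond=None)[0]
    res=z-(c[0]*lx+c[1]*ly+c[2]);k=fr&(abs(lx)<13)&(abs(ly)<42)&(abs(res)<1.2)
print("top face z",round(c[2],2),"tilt deg x,y",np.round(np.degrees(c[:2]),2),k.sum(),"lx",np.round(np.percentile(lx[k],[.5,99.5]),1),"ly",np.round(np.percentile(ly[k],[.5,99.5]),1))
st=fr&(abs(lx)<13)&(abs(ly)<78)&(abs(ly)>64)&(z<28)&(f["image"].min(-1)>170);print("strip z",np.round(np.median(z[st]),2),st.sum(),"top-strip (want 26)",round(c[2]-np.median(z[st]),2))
for sg,n in((1,"A"),(-1,"B")):
    for z0 in range(30,52,3):
        q=fr&(abs(lx)<9)&(ly*sg>41)&(ly*sg<64)&(z>=z0)&(z<z0+3)
        if q.sum()>4: print(n,"z",z0,q.sum(),"|ly|",np.round(np.percentile(ly[q]*sg,[3,50,97]),1),"lx",np.round(np.percentile(lx[q],[3,97]),1))
for n in("side","scene"):
    g=grab_frame(n);save(g,n+"17.png");np.savez("f_%s17"%n,**g)
a=cv2.imread("pics/side17.png");b=cv2.imread("pics/scene17.png")
a=cv2.resize(a[340:480,280:450],(400,330),interpolation=cv2.INTER_CUBIC);b=cv2.resize(b[230:370,460:630],(400,330),interpolation=cv2.INTER_CUBIC)
cv2.imwrite("pics/ss17.png",np.hstack([a,b]))
E
```

```text
t: 26.32
ee_pos: [0.5016, 0.1857, 0.1651]
tcp_rot: [119.3, 89.6, 14.7]
wrist_force: [-0.0, 0.1, -0.2]
opening: 0.642
t: 26.98
ee_pos: [0.4818, 0.1181, 0.1606]
tcp_rot: [-86.0, 90.0, 169.4]
wrist_force: [0.4, 0.4, 0.4]
opening: 0.65
27.0333 [0.4818 0.1181 0.1607]
top face z 47.44 tilt deg x,y [-0.03 -0.03] 2984 lx [-12.   11.8] ly [-41.8  41.9]
strip z 21.41 484 top-strip (want 26) 26.03
A z 36 27 |ly| [44.4 45.1 46.6] lx [-8.1  8.8]
A z 39 136 |ly| [43.4 45.4 48.4] lx [-7.9  7.2]
A z 42 92 |ly| [47.  48.8 50.6] lx [-7.   6.4]
A z 45 162 |ly| [41.2 51.  53.4] lx [-6.9  6.5]
A z 48 12 |ly| [41.  41.1 49.3] lx [-7.4  7.7]
B z 36 12 |ly| [44.4 45.3 46.3] lx [-8.5  8.3]
B z 39 96 |ly| [44.1 45.7 48.2] lx [-7.8  6.7]
B z 42 78 |ly| [47.1 49.3 51.5] lx [-7.   6.6]
B z 45 108 |ly| [41.1 51.2 53.3] lx [-6.9  7.1]
B z 48 12 |ly| [41.  41.8 52.7] lx [-7.9  8.5]
```

View pics/w17.png

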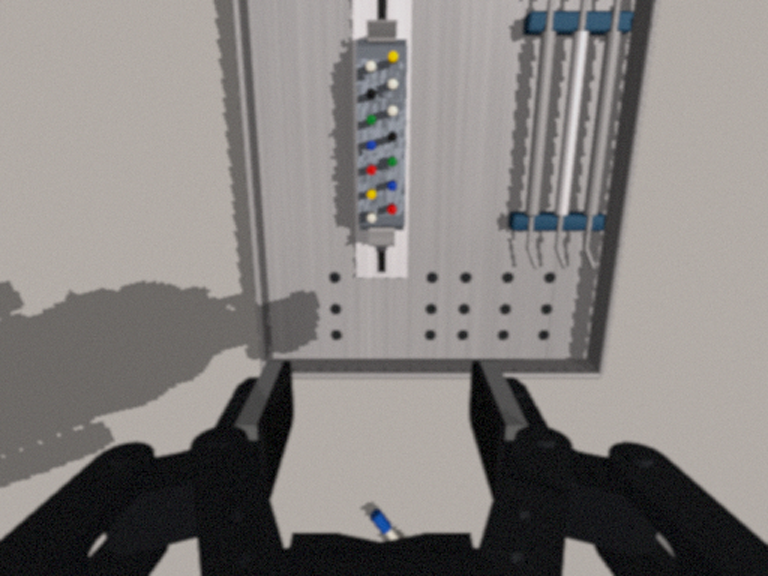

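View pics/ss17.png

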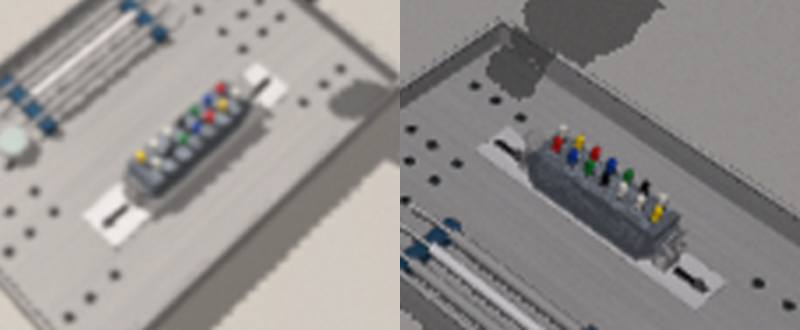

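The top face is 26.03 mm above the strip, level to 0.03°. Both clips are closed over the ends, and their flare tips sit the same distance out (53.4 and 53.3 mm). I'll check the bystanders and hand in.

Run:
```python
from h import *
f=grab_frame("scene");W=cloud(f)
for th in["syringe","cup","stand"]:
    r=cut_out(th,f)
    if r: P=W[r[0]["region"]];print(th,np.round(np.nanmedian(P,0),3))
s=arm.state();print(s["t"],s["wrist_force"]);print(arm.job_done())
```

```text
syringe [ 0.455 -0.124  0.014]
cup [ 0.621 -0.12   0.023]
stand [ 0.707 -0.306  0.027]
27.3333 [ 0.02048614 -0.14290001 -0.41543147]
the job is handed in; nothing more can be done
None
```

The block is snapped home between the two clips and released. The job was handed in at 27.3 s.

**Centring and pressing:** I measured the strip's middle from the wrist camera, about 6 mm towards -y. I lowered the block until both clips touched, then probed sideways and found the zero-force middle, with a slope of 3.4 N/mm. I pressed in small steps. The highest averaged downward reading was about 11 N while passing the clips. I then pressed up to about 15 N on the strip to confirm it had bottomed. The sideways force was relieved before I opened the fingers.

**Last checks (wrist depth, arm clear):**
- The block's top face is 26.03 mm above the strip (26 wanted), level within 0.03°, and centred within about 0.1 mm in x and y.
- Both clips are closed over the shoulders, with their flare tips 53.4 and 53.3 mm out.
- The syringe, cup and stand are within 1 mm of where the scene camera first saw them. The wrist reads about zero force.

**Disagreements:**
- The cameras gave strip heights from 18.3 to 21.5 mm. Contact agreed with the wrist camera's 21.4 mm.
- Before release the block seemed about 0.3 mm off the felt middle along y, but the last picture shows it centred.
- The arm flexed and recoiled by 1–2 mm in x as the clips passed, and I corrected this on the way down.
- How far the clips bent while passing could not be read directly.

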